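# Change the gap gauge for the comb in a gel cassette

## Task

The gel cassette's gap has been gauged and now needs its comb. First draw the orange-handled gauge up out of the cassette and slide its blade fully home into the empty slanted holder; then take the green comb out of the other slanted holder and slide it, teeth down, into the cassette's gap until its ears rest on the end posts. Let go of both, and leave the other things on the bench where they are.

Things in the scene. Friction and masses are not known exactly. Their poses are not given: they have to be found in the camera images.
- gauge: gap gauge: steel blade 5 mm thick (x), 60 wide (y), 90 long (z); orange handle 14 thick (x), 36 wide (y) from z = 90 to 140 mm. About 120 g. Origin: middle of the blade's lower edge; z points to the handle. Starts upright in the cassette's gap, on its floor, axes nearly along the cassette's. Same from both flat sides
- gauge_grip (a point): middle of the gauge's handle, 115 mm up from its origin
- comb: green plastic comb: toothed blade 5 mm thick (x), 60 wide (y), 58 long (z); thicker ears (12) at both ends, 88 wide overall, z = 58 to 70; handle 14 thick (x), 36 wide (y), z = 70 to 120 mm. 60 g, light handle. Origin: middle of the tooth tips; z points to the handle. Starts in slot_a, tips on its floor, axes nearly along the slot's. Same from both flat sides
- comb_grip (a point): middle of the comb's handle, 95 mm up from its origin
- cassette: gel cassette, fixed: two upright glass plates with a gap between them and white end posts, in a grey stand 90 x 120 mm. Origin: middle of its underside, on the bench; z up. Gap 9 mm thick (x), 66 wide (y), floor at z = 20, mouth at z = 90 mm. The comb's ears come to rest on the end posts' tops (z = 90 mm, each 14 mm long in y), tooth tips then at z = 32 mm
- cassette_mouth (a point): middle of the cassette's gap at its mouth, 90 mm above the bench; white lips along both long sides flare the mouth to about 17 mm at 95 mm above the bench
- holder_a: slanted holder that carries the comb at the start, fixed: grey base 110 x 104 x 10 mm with a blue slotted block, about 85 mm high; the same as holder_b. Origin on the bench under the block; x away from the robot at yaw 0
- slot_a: blue slotted block fixed on its holder. Origin: middle of the slot's floor, 20 mm in +x and 25 mm above the holder's origin. z: out of the slot along its axis, which leans 25 degrees from vertical towards the holder's -x (robot's side); y along its 66 mm width; x across its 9 mm thickness. 55 mm deep along z
- slot_a_mouth (a point): middle of the slot's mouth, 55 mm along the slot's z from its floor; lips along both long sides flare the mouth to about 17 mm, reaching 5 mm beyond it; level end posts 14 mm long at both ends of the width
- holder_b: the other slanted holder, same as holder_a, empty at the start, fixed. Which of the three stations (two holders, cassette) is left, middle or right varies
- slot_b: blue slotted block fixed on its holder. Origin: middle of the slot's floor, 20 mm in +x and 25 mm above the holder's origin. z: out of the slot along its axis, which leans 25 degrees from vertical towards the holder's -x (robot's side); y along its 66 mm width; x across its 9 mm thickness. 55 mm deep along z. Gauge fully home: lower edge on this floor
- slot_b_mouth (a point): middle of the slot's mouth, 55 mm along the slot's z from its floor; lips along both long sides flare the mouth to about 17 mm, reaching 5 mm beyond it; level end posts 14 mm long at both ends of the width
- timer: white desk timer, 52 x 72 x 34 mm, bystander; origin under its middle
- oil_bottle: small amber oil bottle with black cap, 31 mm across, 68 mm high, bystander; origin under its middle
- tape_roll: roll of beige tape lying flat, 101 mm across, 24 mm high, bystander; origin under its middle

How it is judged (in metres and radians):
On the way, in this order (a step that is already met when the one before it is completed fails the run):
1. the gauge is drawn clear of the cassette, the comb still in its holder (z of gauge in the frame of cassette above 0.095 m and distance of comb from where it was at the start of the episode below 0.02 m), for 0.1 s.
2. the gauge is fully home in the empty slanted holder and released, the comb still in its holder (x of gauge in the frame of slot_b between -0.007 and 0.007 m and y of gauge in the frame of slot_b between -0.007 and 0.007 m and z of gauge in the frame of slot_b between -0.004 and 0.005 m and angle between the z axis of gauge and the z axis of slot_b, either way round below 0.15 rad and contact force between the fingers and gauge below 0.05 N and distance of comb from where it was at the start of the episode below 0.02 m), for 0.2 s.
3. the comb is drawn clear of its holder (z of comb in the frame of slot_a above 0.058 m), for 0.1 s.
4. the comb is seated in the cassette's gap (x of comb in the frame of cassette between -0.007 and 0.007 m and y of comb in the frame of cassette between -0.007 and 0.007 m and z of comb in the frame of cassette between 0.027 and 0.036 m and angle between the z axis of comb and the z axis of cassette, either way round below 0.15 rad), for 0.2 s.
At the end, for the whole second after the job is handed in: Gauge at rest in slot_b: lower edge within 7 mm of the slot's middle, at most 5 mm above its floor, axis within 0.15 rad of the slot's. Comb at rest in the cassette's gap: tooth tips 27 to 36 mm above the bench, within 7 mm of the middle, within 0.15 rad of upright. Both released (all of step 4 and x of gauge in the frame of slot_b between -0.007 and 0.007 m and y of gauge in the frame of slot_b between -0.007 and 0.007 m and z of gauge in the frame of slot_b between -0.004 and 0.005 m and angle between the z axis of gauge and the z axis of slot_b, either way round below 0.15 rad and linear speed of each of gauge, comb below 0.03 m/s and contact force between the fingers and comb below 0.05 N and contact force between the fingers and gauge below 0.05 N); the robot touches nothing.
It fails at once if the white timer is moved by more than 30 mm (distance of timer from where it was at the start of the episode above 0.03 m).
It fails at once if the small oil bottle is moved by more than 30 mm (distance of oil_bottle from where it was at the start of the episode above 0.03 m).
It fails at once if the tape roll is moved by more than 30 mm (distance of tape_roll from where it was at the start of the episode above 0.03 m).
It also fails if it takes over 69 s, if anything falls off the work surface, if the arm or the gripper's body presses on something with over 40 N, if the wrist force passes 120 N, or if a joint passes its speed limit or range.

## Robot

A 6-joint arm with a two-finger parallel gripper is mounted at the origin on a cart in front of the work surface, level with it; the furniture and walls round the work are solid. World frame = base frame: x ahead of the robot, y to its left, z up, the work surface at z = 0. Lengths are in m, angles in degrees, forces in N, time in s.
With the tool pointing down it reaches from about 0.4 to 0.825 m from the base axis. Payload 7 kg.
Tool frame: the origin (TCP) lies at the very end of the fingers, on their centre line; the grasp point (between the pads) lies 19 mm behind it; x points along the fingers, y is the direction in which the jaws open and shut, and the axes are right-handed (so a half turn about x gives the same grasp; the last joint's range is limited). The gripper opens to 88 mm and grips with 3 to 60 N. Pads are 19 mm wide; open, the fingers measure 130 mm over their backs; the gripper's body (78 mm by 193 mm) begins 47 mm behind the grasp point.
Start: joints at [-52.592, 20.546, 0.682, 0, -70.136, -16.507], TCP at [0.241, -0.631, 0.227] pointing down, gripper open.
Joint ranges: [-176.03, 176.03], [-82.01, 121.73], [-58.28, 71.71], [-173.87, 95.51], [-174.79, -0.11], [-173.66, 173.66]. Speed limits (degrees/s): [136.94, 136.94, 172.46, 180, 180, 180].

## Interface

Orientations are given as [roll, pitch, yaw] about the fixed x, y, z axes, in that order (R = Rz(yaw) Ry(pitch) Rx(roll)).
In Python, from plant import * gives the robot as it stands. The module is installed in compiled form; this text tells all that it offers.
- The arm moves only by the shell command python3 -m creep 'ROWS' [FORCE]. ROWS is a JSON object of lists of equal length, an entry for each row: "jaw": the closure, from -1 (fully open) to 1 (shut); "translation": the shift along the tool's x, y, z in m, a list of three; "roll": the turn about the tool's x in rad. A call has exactly 10 rows; each row shifts and turns the commanded pose from where the row before left it, along the tool's axes as they then stand; what a row does not reach is not made up. A row lasts 1/10 s, in which the tool goes at most 50 mm and 8.59 degrees, less where a joint would pass 70% of its speed; a pose out of reach is approached as far as the arm can. A call with a gripper value outside its range is refused whole. The fingers move at their own pace and stop on an object; FORCE is the grip in N (left out, the last holds). Time passes only in rows, so rows that do not move let the fingers close, or fill a call up. It gives the time, the measured TCP pose, the force and the opening at its end, in the units of the state.
- get_state(): the state, without advancing time (a new reading comes with each control period).
- capture(name): name is "side" or "top" or "wrist"; returns a dict with "image" (400x640x3 uint8, red, green, blue), "fovy" (degrees; the focal length in pixels is half the picture's height over the tangent of half this angle, whatever the lens; pixels are square), "cx", "cy" (the principal point, pixels), "D" ([k1, k2, p1, p2, k3] as OpenCV has them; the pictures are not rectified), "pose" (4x4, takes a point from camera to world coordinates); the wrist camera has in their place "tool_from_camera" (4x4, takes a point from camera to tool coordinates, whose origin is the TCP and whose axes are the tool frame's). Camera axes: x right, y up, looking along -z (the intrinsics and any distortion apply to the point x, -y, -z); pixel columns grow to the right and rows downward; lengths in m; the calibration is good to about 2 mm. A picture is of the moment at which its call begins: read the wrist's pose just before it. There is no depth.
- close_job(): hands the job in, once; it reports no verdict.
The state is a dict: "time_s": time; "joints": joint angles; "qd": joint speeds; "joint_torque": joint torques, N m; "tcp_pos": TCP position; "eef_rot": TCP orientation; "contact_force": force on the tool from outside, world axes, zero at the start; "moment": the same for the moment, N m; "gripper_width": finger opening in m.
Only numpy, scipy, OpenCV 4.12 (cv2) and the standard library are available. Lean on these libraries where they do the work, as an engineer would, in place of code of your own. Each camera call takes 0.05 s, during which the arm holds its last target.

## Working session

There is one attempt and no reset: what is moved stays moved. The work goes in short steps, Python scripts to look and compute and a shell command to move; the robot and the scene stay as the last step left them, time stands still between calls to the robot, and variables do not carry over. Pictures are saved under pics/ and viewed, and the job is handed in when it is done.

```bash
mkdir -p pics
python3 - <<'E'
from plant import *
import cv2,numpy as np,json
s=get_state();print(s)
for n in ("side","top","wrist"):
    c=capture(n);cv2.imwrite(f"pics/{n}0.png",c["image"][:,:,::-1])
    print(n,{k:(np.round(v,4).tolist() if not isinstance(v,float) else v) for k,v in c.items() if k!="image"})
E
```

```text
{'time_s': 0.0, 'joints': array([-5.25920877e+01,  2.05906252e+01,  6.32867507e-01, -1.98540798e-02,
       -7.01352032e+01, -1.65064620e+01]), 'qd': array([ 0.08344417, -0.06384025,  0.06771048, -0.05579529, -0.02627475,
       -0.04229148]), 'joint_torque': array([-2.02676752e-04, -5.82715738e+01,  2.93034106e+01,  6.99654311e+00,
        6.91700276e-03, -1.61505550e-04]), 'tcp_pos': array([ 0.24060494, -0.630133  ,  0.22562578]), 'eef_rot': array([ 95.15543878,  89.90518339, 116.05012749]), 'contact_force': array([ 0.00921423,  1.81560923, -1.79981269]), 'moment': array([-0.01435021,  0.0222326 ,  0.01189046]), 'gripper_width': 0.08755133270786115}
side {'fovy': 53.34877160277791, 'cx': 324.3978153248084, 'cy': 196.96080167016837, 'D': [0.0284, 0.0, 0.0, 0.0, 0.0], 'pose': [[0.9047, -0.3384, 0.2589, 0.8779], [0.4261, 0.7173, -0.5513, -0.4587], [0.0008, 0.6091, 0.7931, 0.8717], [0.0, 0.0, 0.0, 1.0]]}
top {'fovy': 43.11041211179946, 'cx': 322.61563305354656, 'cy': 200.4246789804382, 'D': [-0.0439, 0.0, 0.0, 0.0, 0.0], 'pose': [[-0.0149, 0.9988, -0.0462, 0.5691], [-0.9999, -0.0147, 0.0039, 0.0626], [0.0032, 0.0463, 0.9989, 1.4744], [0.0, 0.0, 0.0, 1.0]]}
wrist {'fovy': 63.61538428951401, 'cx': 323.93093242897515, 'cy': 195.9880441080399, 'D': [-0.0665, 0.0, 0.0, 0.0, 0.0], 'tool_from_camera': [[-0.0011, 0.3004, -0.9538, -0.1587], [1.0, 0.0003, -0.0011, 0.0002], [-0.0001, -0.9538, -0.3004, -0.081], [0.0, 0.0, 0.0, 1.0]]}
```

View pics/side0.png

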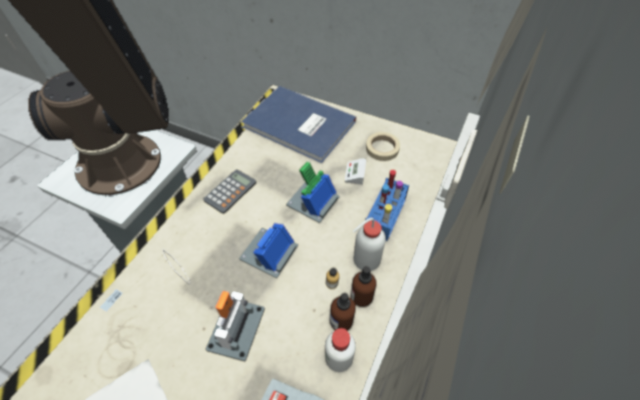

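View pics/top0.png

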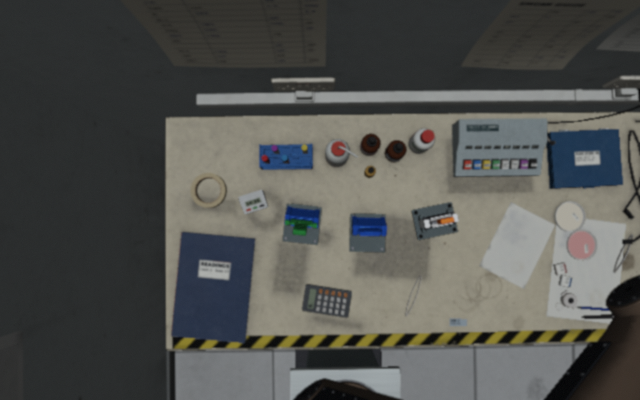

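View pics/wrist0.png

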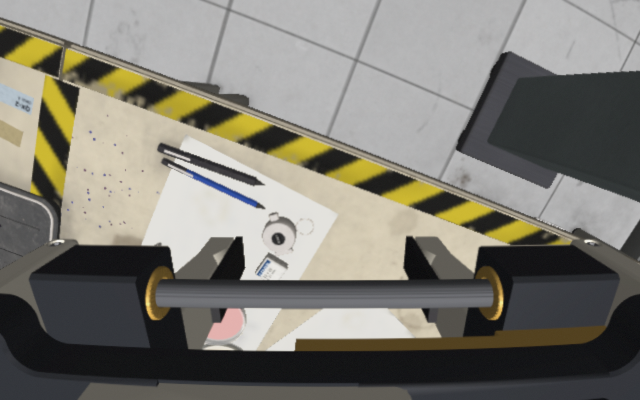

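The top view shows the cassette with the gauge at (436,220), the empty holder_b at (368,232) and holder_a with the comb at (302,224). The side view agrees. Next I'll zoom in.

```bash
cat > h.py <<'E'
from plant import *
import cv2,numpy as np
from scipy.spatial.transform import Rotation as Ro
def K(c):
    f=200/np.tan(np.radians(c["fovy"])/2); return np.array([[f,0,c["cx"]],[0,f,c["cy"]],[0,0,1.]])
def toolT(s=None):
    s=s or get_state();T=np.eye(4);T[:3,:3]=Ro.from_euler('xyz',s["eef_rot"],degrees=True).as_matrix();T[:3,3]=s["tcp_pos"];return T
def pose(c,s=None): return np.array(c["pose"]) if "pose" in c else toolT(s)@np.array(c["tool_from_camera"])
def ray(c,P,uv):
    p=cv2.undistortPoints(np.array(uv,float).reshape(-1,1,2),K(c),np.array(c["D"],float)).reshape(-1,2)
    d=np.c_[p[:,0],-p[:,1],-np.ones(len(p))]@P[:3,:3].T
    return P[:3,3],d
def onz(c,P,uv,z):
    o,d=ray(c,P,uv); return o+d*((z-o[2])/d[:,2])[:,None]
def tri(rays):
    A=np.zeros((3,3));b=np.zeros(3)
    for o,d in rays:
        d=d/np.linalg.norm(d);M=np.eye(3)-np.outer(d,d);A+=M;b+=M@o
    x=np.linalg.solve(A,b)
    return x,[np.linalg.norm((np.eye(3)-np.outer(d,d)/(d@d))@(x-o)) for o,d in rays]
def proj(c,P,X):
    q=(np.atleast_2d(X)-P[:3,3])@P[:3,:3]; q=q*[1,-1,-1]
    return cv2.projectPoints(q,np.zeros(3),np.zeros(3),K(c),np.array(c["D"],float))[0].reshape(-1,2)
E
python3 - <<'E'
from h import *
t=capture("top")["image"];s=capture("side")["image"]
cv2.imwrite("pics/t1.png",cv2.resize(t[190:260,270:470],None,fx=4,fy=4,interpolation=cv2.INTER_CUBIC)[:,:,::-1])
cv2.imwrite("pics/s1.png",cv2.resize(s[150:370,190:350],None,fx=2.7,fy=2.7,interpolation=cv2.INTER_CUBIC)[:,:,::-1])
E
```

```text
(no output)
```

View pics/t1.png

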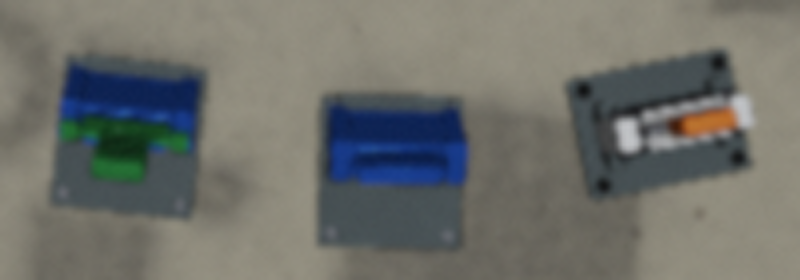

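View pics/s1.png

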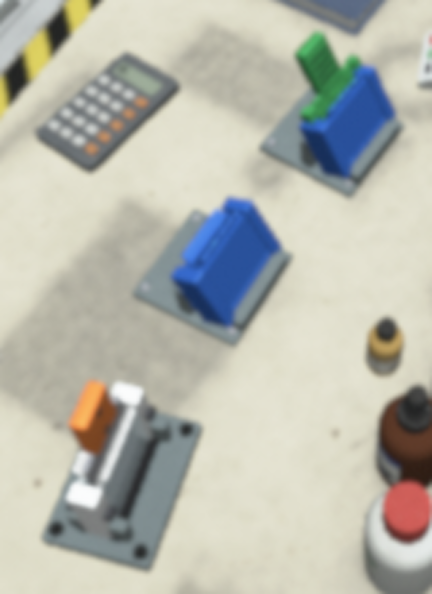

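Run:
```python
from h import *
c=capture("top");P=pose(c)
f=lambda L:[(270+x/4-.4,190+y/4-.4) for x,y in L]
for n,L,z in (("cas",[(568,83),(725,50),(750,165),(592,198)],.015),("b",[(318,245),(463,247),(465,97),(323,95)],.01),("a",[(50,205),(190,215),(207,68),(68,55)],.01)):
    X=onz(c,P,f(L),z);e=np.linalg.norm(np.roll(X,-1,0)-X,axis=1)
    d=X[1]+X[2]-X[0]-X[3]
    print(n,X.mean(0).round(4),e.round(4),"yaw of +y",np.degrees(np.arctan2(-d[1],-d[0])).round(1)-90)
for n,lo,hi in (("orange",(5,150,120),(15,255,255)),("green",(50,120,60),(75,255,255))):
  for cam in ("top","side"):
    c=capture(cam);m=cv2.inRange(cv2.cvtColor(c["image"],cv2.COLOR_RGB2HSV),lo,hi)
    nn,l,st,ce=cv2.connectedComponentsWithStats(m); print(n,cam,[(st[i].tolist(),ce[i].round(1)) for i in range(1,nn) if st[i][4]>20])
```

```text
cas [ 0.5736 -0.2648  0.015 ] [0.1168 0.0849 0.1172 0.0846] yaw of +y 10.900000000000006
b [ 0.5427 -0.0719  0.01  ] [0.1047 0.1083 0.1028 0.1082] yaw of +y -1.7000000000000028
a [0.571  0.1181 0.01  ] [0.1013 0.1068 0.101  0.109 ] yaw of +y -5.599999999999994
orange top [([441, 218, 12, 5, 50], array([446.5, 220. ]))]
orange side [([217, 292, 15, 25, 155], array([223.9, 304.6]))]
green top [([285, 220, 31, 8, 107], array([299.9, 222.6])), ([293, 227, 13, 8, 77], array([298.9, 231.3]))]
green side [([301, 163, 21, 31, 289], array([309.4, 177.6]))]
```

```bash
cat >> h.py <<'E'
def ang(T): return np.degrees(np.arctan2(T[1,1],T[0,1]))
def plan(target,yang,s=None):
    """shift in tool axes (before turning) and roll (rad, 2 options) to put TCP at target, tool y along world angle yang"""
    T=toolT(s);d=T[:3,:3].T@(np.array(target)-T[:3,3])
    a=ang(T);sg=np.sign(T[2,0]) # x down: positive roll turns y clockwise seen from above
    r=[(np.radians(((yang+k-a)*sg+180)%360-180)).round(4) for k in (0,180)]
    print("tcp",T[:3,3].round(4),"yang",a.round(2),"shift",d.round(4),"roll",r, "R",T[:3,:3].round(3).tolist())
E
python3 - <<'E'
from h import *
plan([0.574,-0.265,0.3],100.9)
E
```

```text
tcp [ 0.2408 -0.6305  0.2265] yang 110.9 shift [-0.0734  0.2226  0.4417] roll [np.float64(0.1746), np.float64(-2.967)] R [[0.0, -0.357, 0.934], [0.0, 0.934, 0.357], [-1.0, 0.0, 0.0]]
```

```bash
python3 -m creep '{"jaw":[-1,-1,-1,-1,-1,-1,-1,-1,-1,-1],"translation":[[-0.0073,0.0251,0.0395],[-0.0073,0.0251,0.0395],[-0.0073,0.0251,0.0395],[-0.0073,0.0251,0.0395],[-0.0073,0.0251,0.0395],[-0.0073,0.0251,0.0395],[-0.0073,0.0251,0.0395],[-0.0073,0.0251,0.0395],[-0.0073,0.0251,0.0395],[-0.0073,0.0251,0.0395]],"roll":[0,0,0,0,0,0,0,0,0.1,0.075]}' 20
python3 - <<'E'
from h import *
plan([0.574,-0.265,0.3],100.9)
c=capture("wrist");cv2.imwrite("pics/w1.png",c["image"][:,:,::-1]);plan([0.574,-0.265,0.3],100.9)
E
```

```text
time_s: 1.5
tcp_pos: [0.5245, -0.2562, 0.3006]
eef_rot: [-14.7, 89.9, -4.0]
contact_force: [1.7, -0.1, 0.1]
gripper_width: 0.0877
tcp [ 0.5245 -0.2562  0.3006] yang 100.67 shift [ 0.0006 -0.0178  0.047 ] roll [np.float64(-0.0039), np.float64(3.1377)] R [[0.001, -0.185, 0.983], [-0.0, 0.983, 0.185], [-1.0, -0.0, 0.001]]
tcp [ 0.5291 -0.2529  0.3012] yang 100.55 shift [ 0.0013 -0.0201  0.0419] roll [np.float64(-0.0061), np.float64(3.1355)] R [[0.004, -0.183, 0.983], [-0.0, 0.983, 0.183], [-1.0, -0.001, 0.003]]
```

View pics/w1.png

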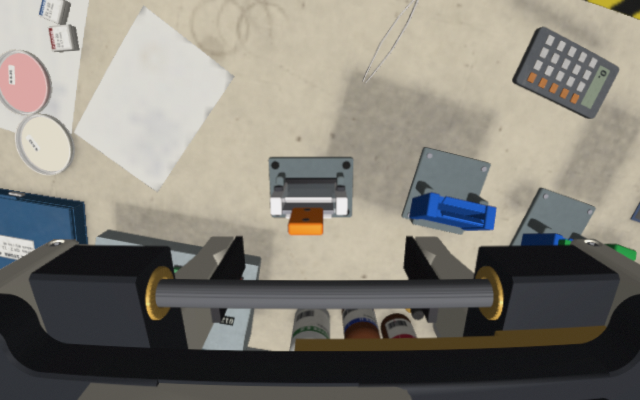

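```bash
python3 -m creep '{"jaw":[-1,-1,-1,-1,-1,-1,-1,-1,-1,-1],"translation":[[0.012,-0.005,-0.003],[0.012,-0.005,-0.003],[0.012,-0.005,-0.003],[0.012,-0.005,-0.003],[0,0,0],[0,0,0],[0,0,0],[0,0,0],[0,0,0],[0,0,0]],"roll":[0,0,0,0,0,0,0,0,0,0]}'
python3 - <<'E'
from h import *
plan([0.574,-0.265,0.3],100.9)
c=capture("wrist");cv2.imwrite("pics/w2.png",c["image"][:,:,::-1]);
cv2.imwrite("pics/w2z.png",cv2.resize(c["image"][120:300,220:420],None,fx=3.3,fy=3.3,interpolation=cv2.INTER_CUBIC)[:,:,::-1])
E
```

```text
time_s: 2.55
tcp_pos: [0.516, -0.2799, 0.2519]
eef_rot: [-21.5, 90.0, -10.6]
contact_force: [-0.0, 0.1, -0.1]
gripper_width: 0.0877
tcp [ 0.516  -0.2799  0.2519] yang 100.89 shift [-0.0481  0.0037  0.0598] roll [np.float64(-0.0001), np.float64(3.1415)] R [[0.001, -0.189, 0.982], [-0.0, 0.982, 0.189], [-1.0, -0.0, 0.001]]
```

View pics/w2z.png

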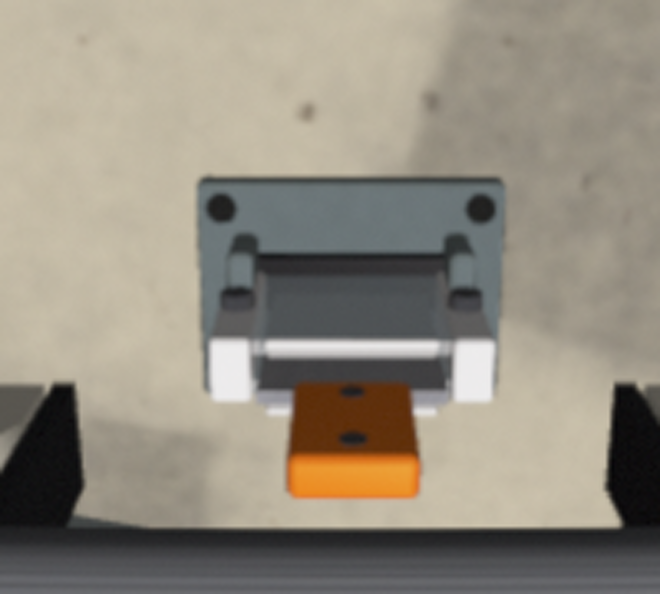

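Run:
```python
from h import *
s=get_state();c=capture("wrist");P=pose(c,s)
f=lambda L:[(220+x/3.3-.35,120+y/3.3-.35) for x,y in L]
def q(n,L,z):
    X=onz(c,P,f(L),z);e=np.linalg.norm(np.roll(X,-1,0)-X,axis=1);d=X[1]-X[0]+X[2]-X[3]
    print(n,X.mean(0).round(4),e.round(4),(np.degrees(np.arctan2(d[1],d[0]))-90).round(2))
q("handle",[(289,455),(420,455),(418,497),(289,497)],.16)
q("posts",[(210,338),(494,338),(494,401),(210,400)],.09)
q("postL",[(210,338),(250,338),(250,400),(210,400)],.09)
X=onz(c,P,f([(199,180),(504,180)]),.015);print(X,np.linalg.norm(X[1]-X[0]))
im=cv2.cvtColor(c["image"],cv2.COLOR_RGB2HSV);m=cv2.inRange(im,(5,150,180),(22,255,255));m[:,:240]=0
cn=max(cv2.findContours(m,0,2)[0],key=cv2.contourArea);r=cv2.minAreaRect(cn);print(r)
print("mask centre",onz(c,P,[r[0]],.16))
```

```text
handle [ 0.5745 -0.2654  0.16  ] [0.0345 0.0126 0.0345 0.0126] 10.85
posts [ 0.5747 -0.2654  0.09  ] [0.0922 0.0225 0.094  0.0221] 10.76
postL [ 0.5821 -0.3047  0.09  ] [0.013  0.0221 0.0133 0.0221] 10.97
[[ 0.54083584 -0.33094948  0.015     ]
 [ 0.51882486 -0.21649574  0.015     ]] 0.11655102613661772
((326.5, 264.0), (12.0, 39.0), 90.0)
mask centre [[ 0.57465037 -0.26579322  0.16      ]]
```

```bash
python3 -m creep '{"jaw":[-1,-1,-1,-1,-1,-1,-1,-1,-1,-1],"translation":[[0,0.001,0.0201],[0,0.001,0.0201],[0,0.001,0.0201],[0.025,0,0],[0.034,0,0],[0.034,0,0],[0.028,0,0],[0.015,0,0],[0,0,0],[0,0,0]],"roll":[0,0,0,0,0,0,0,0,0,0]}'
python3 - <<'E'
from h import *
plan([0.5746,-0.2655,0.116],100.9)
E
```

```text
time_s: 3.65
tcp_pos: [0.5748, -0.2659, 0.116]
eef_rot: [-107.1, 90.0, -96.2]
contact_force: [0.9, 1.0, 1.1]
gripper_width: 0.0879
tcp [ 0.5748 -0.2659  0.116 ] yang 100.89 shift [-0.      0.0004 -0.0002] roll [np.float64(-0.0001), np.float64(3.1415)] R [[-0.0, -0.189, 0.982], [-0.0, 0.982, 0.189], [-1.0, -0.0, -0.0]]
```

```bash
python3 -m creep '{"jaw":[1,1,1,1,1,1,1,1,1,1],"translation":[[0,0,0],[0,0,0],[0,0,0],[0,0,0],[0,0,0],[0,0,0],[0,0,0],[0,0,0],[0,0,0],[0,0,0]],"roll":[0,0,0,0,0,0,0,0,0,0]}' 15
```

```text
time_s: 4.65
tcp_pos: [0.5745, -0.2657, 0.1155]
eef_rot: [-155.8, 90.0, -144.9]
contact_force: [0.2, -0.5, 0.2]
gripper_width: 0.036
```

```bash
python3 -m creep '{"jaw":[1,1,1,1,1,1,1,1,1,1],"translation":[[-0.008,0,0],[-0.012,0,0],[-0.015,0,0],[-0.015,0,0],[-0.015,0,0],[-0.015,0,0],[-0.02,0,0],[-0.02,0,0],[-0.01,0,0],[0,0,0]],"roll":[0,0,0,0,0,0,0,0,0,0]}'
python3 - <<'E'
from h import *
plan([0.5746,-0.2655,0.116],100.9)
c=capture("wrist");cv2.imwrite("pics/w3.png",c["image"][:,:,::-1]);
E
```

```text
time_s: 5.65
tcp_pos: [0.5753, -0.2659, 0.2479]
eef_rot: [-23.3, 89.8, -12.4]
contact_force: [0.2, 0.3, -0.4]
gripper_width: 0.0361
tcp [ 0.5753 -0.2659  0.2479] yang 100.88 shift [ 0.1319  0.0008 -0.0011] roll [np.float64(-0.0003), np.float64(3.1413)] R [[0.004, -0.189, 0.982], [-0.001, 0.982, 0.189], [-1.0, -0.001, 0.003]]
```

View pics/w3.png

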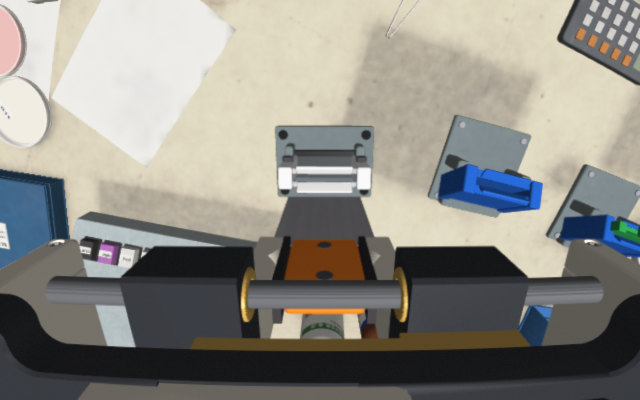

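```bash
python3 -m creep '{"jaw":[1,1,1,1,1,1,1,1,1,1],"translation":[[-0.002,0.02,-0.001],[-0.002,0.03,-0.001],[-0.002,0.035,-0.001],[-0.002,0.035,-0.001],[-0.002,0.035,-0.001],[-0.002,0.025,-0.001],[0,0.019,-0.001],[0,0,0],[0,0,0],[0,0,0]],"roll":[0,0,0,0,0,0,0,0.11,0.11,0]}'
python3 - <<'E'
from h import *
plan([0.5427,-0.072,0.26],88.3)
c=capture("wrist");cv2.imwrite("pics/w4.png",c["image"][:,:,::-1]);
E
```

```text
time_s: 6.7
tcp_pos: [0.5294, -0.0713, 0.2565]
eef_rot: [-177.8, 89.9, -179.6]
contact_force: [-0.7, 0.6, -1.3]
gripper_width: 0.036
tcp [ 0.5294 -0.0713  0.2565] yang 88.2 shift [-0.0035 -0.0003  0.0133] roll [np.float64(-0.0018), np.float64(3.1398)] R [[-0.002, 0.031, 1.0], [-0.0, 1.0, -0.031], [-1.0, -0.0, -0.002]]
```

View pics/w4.png

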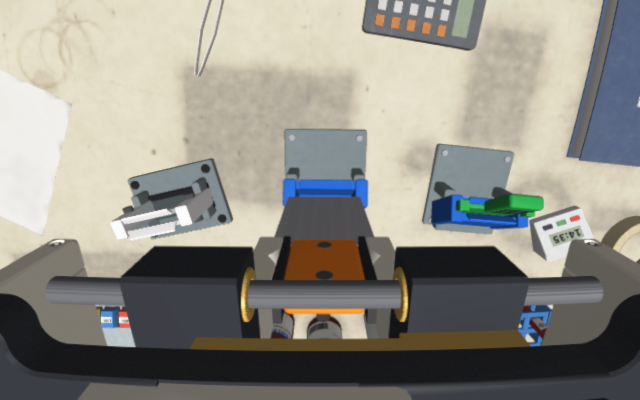

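```bash
python3 -m creep '{"jaw":[1,1,1,1,1,1,1,1,1,1],"translation":[[0,0,0.01],[0,0,0.015],[0,0,0.015],[0,0,0.01],[0,0,0],[0,0,0],[0,0,0],[0,0,0],[0,0,0],[0,0,0]],"roll":[0,0,0,0,0,0,0,0,0,0]}'
python3 - <<'E'
from h import *
plan([0.5427,-0.072,0.26],88.3)
c=capture("wrist");cv2.imwrite("pics/w5.png",c["image"][:,:,::-1]);
cv2.imwrite("pics/w5z.png",cv2.resize(c["image"][80:240,230:430],None,fx=3.5,fy=3.5,interpolation=cv2.INTER_CUBIC)[:,:,::-1])
E
```

```text
time_s: 7.75
tcp_pos: [0.5799, -0.0731, 0.2578]
eef_rot: [16.0, 90.0, 14.3]
contact_force: [-0.2, 0.4, -1.0]
gripper_width: 0.0361
tcp [ 0.5799 -0.0731  0.2578] yang 88.28 shift [-0.0022 -0.     -0.0372] roll [np.float64(-0.0003), np.float64(3.1413)] R [[0.0, 0.03, 1.0], [0.0, 1.0, -0.03], [-1.0, 0.0, 0.0]]
```

View pics/w5z.png

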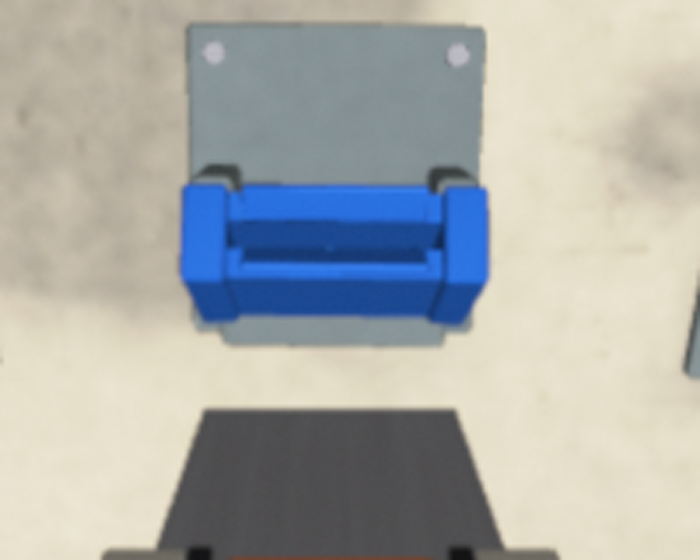

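Run:
```python
from h import *
s=get_state();c=capture("wrist");P=pose(c,s)
f=lambda L:[(230+x/3.5-.35,80+y/3.5-.35) for x,y in L]
for z in (.075,.08,.085):
    X=onz(c,P,f([(183,185),(488,187)]),z);print(z,X.round(4).tolist(),np.linalg.norm(X[1]-X[0]).round(4))
X=onz(c,P,f([(189,25),(486,28)]),.01);print("base",X,np.linalg.norm(X[1]-X[0]),X.mean(0))
d=X[1]-X[0];print("yaw",np.degrees(np.arctan2(d[1],d[0]))-90)
print("mid lip",onz(c,P,f([(335,185),(335,220),(335,232),(335,262),(335,280)]),.0794).round(4))
X=onz(c,P,f([(208,410),(456,410)]),.14);print("blade low edge",X,np.linalg.norm(X[1]-X[0]))
```

```text
0.075 [[0.5352, -0.1151, 0.075], [0.5386, -0.0237, 0.075]] 0.0914
0.08 [[0.5347, -0.1144, 0.08], [0.538, -0.0244, 0.08]] 0.0901
0.085 [[0.5342, -0.1138, 0.085], [0.5374, -0.0251, 0.085]] 0.0888
base [[ 0.48762263 -0.11804553  0.01      ]
 [ 0.49164655 -0.01593403  0.01      ]] 0.10219076030123835 [ 0.48963459 -0.06698978  0.01      ]
yaw -2.25669441393552
mid lip [[ 0.5362 -0.0696  0.0794]
 [ 0.5465 -0.0699  0.0794]
 [ 0.5501 -0.07    0.0794]
 [ 0.5592 -0.0702  0.0794]
 [ 0.5647 -0.0704  0.0794]]
blade low edge [[ 0.5856915  -0.10394412  0.14      ]
 [ 0.58761524 -0.04018726  0.14      ]] 0.06378587046252865
```

```bash
python3 -m creep '{"jaw":[1,1,1,1,1,1,1,1,1,1],"translation":[[0,0.0003,-0.006],[0.005,0.001,-0.007],[0.01,0,-0.007],[0.015,0,-0.007],[0.015,0,0],[0.012,0,0],[0.009,0,0],[0,0,0],[0,0,0],[0,0,0]],"roll":[0,0,0,0,0,0,0.005,0,0,0]}' 8
python3 - <<'E'
from h import *
plan([0.553,-0.071,0.167],88)
c=capture("wrist");cv2.imwrite("pics/w6.png",c["image"][:,:,::-1]);
cv2.imwrite("pics/w6z.png",cv2.resize(c["image"][120:280,230:430],None,fx=3.5,fy=3.5,interpolation=cv2.INTER_CUBIC)[:,:,::-1])
c=capture("side");
cv2.imwrite("pics/s6z.png",cv2.resize(c["image"][170:310,200:350],None,fx=4,fy=4,interpolation=cv2.INTER_CUBIC)[:,:,::-1])
E
```

```text
time_s: 8.85
tcp_pos: [0.5536, -0.071, 0.1922]
eef_rot: [2.7, 89.9, 0.7]
contact_force: [1.0, 0.4, -0.8]
gripper_width: 0.0359
tcp [ 0.5536 -0.071   0.1922] yang 87.99 shift [ 0.0252 -0.     -0.0006] roll [np.float64(-0.0002), np.float64(3.1414)] R [[0.001, 0.035, 0.999], [0.0, 0.999, -0.035], [-1.0, 0.0, 0.001]]
```

View pics/w6z.png

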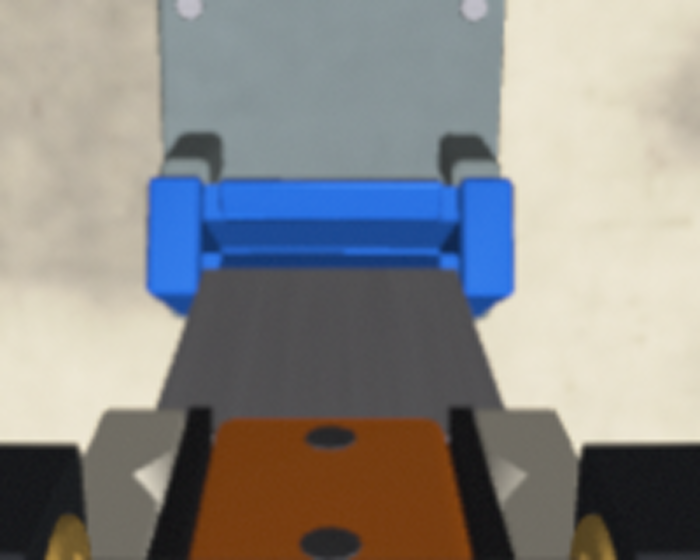

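View pics/s6z.png

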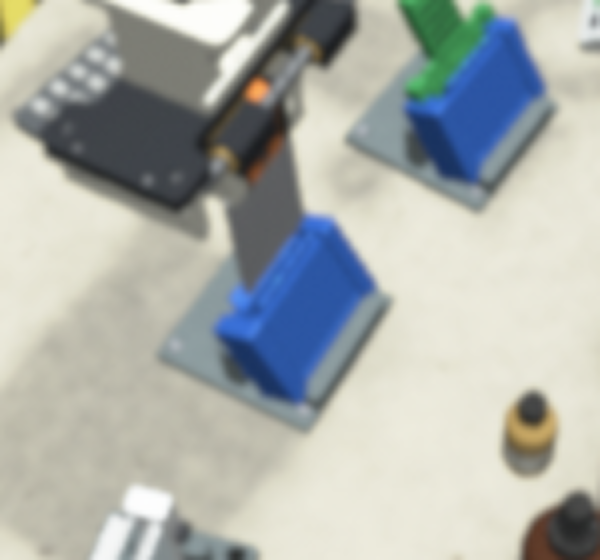

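```bash
python3 -m creep '{"jaw":[1,1,1,1,1,1,1,1,1,1],"translation":[[0.003,0,-0.0005],[0.004,0,0],[0.004,0,0],[0.004,0,0],[0.004,0,0],[0.003,0,0],[0.003,0,0],[0,0,0],[0,0,0],[0,0,0]],"roll":[0,0,0,0,0,0,0,0,0,0]}' 6
python3 - <<'E'
from h import *
plan([0.553,-0.071,0.167],88);print(get_state()["contact_force"])
c=capture("wrist")
cv2.imwrite("pics/w7z.png",cv2.resize(c["image"][120:280,230:430],None,fx=3.5,fy=3.5,interpolation=cv2.INTER_CUBIC)[:,:,::-1])
c=capture("side");
cv2.imwrite("pics/s7z.png",cv2.resize(c["image"][170:310,200:350],None,fx=4,fy=4,interpolation=cv2.INTER_CUBIC)[:,:,::-1])
E
```

```text
time_s: 9.95
tcp_pos: [0.5524, -0.071, 0.1665]
eef_rot: [-173.7, 90.0, -175.7]
contact_force: [-0.4, -0.1, -1.2]
gripper_width: 0.036
tcp [ 0.5524 -0.071   0.1665] yang 87.98 shift [-0.0005  0.      0.0006] roll [np.float64(-0.0004), np.float64(3.1412)] R [[-0.0, 0.035, 0.999], [-0.0, 0.999, -0.035], [-1.0, -0.0, -0.0]]
[-0.3675447  -0.09645854 -1.19002093]
```

View pics/w7z.png

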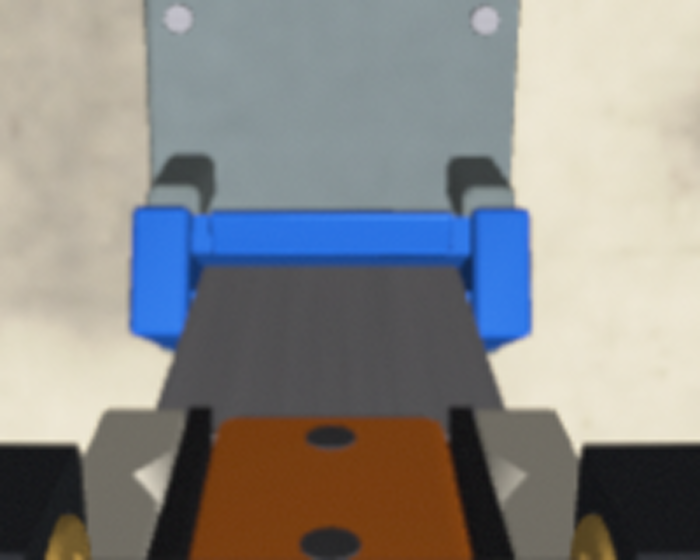

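View pics/s7z.png

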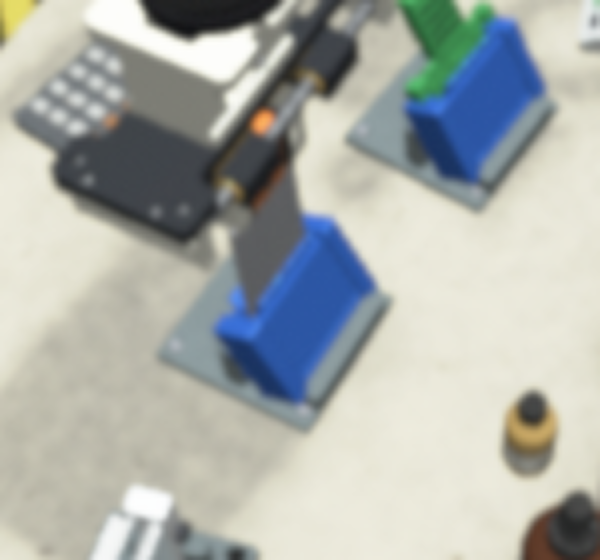

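```bash
python3 -m creep '{"jaw":[1,1,1,1,1,1,1,1,1,1],"translation":[[0.0001,0,-0.005],[0.0003,0,-0.005],[0.0005,0,-0.005],[0.0008,0,-0.005],[0.001,0,-0.005],[0.0012,0,-0.0048],[0.0014,0,-0.0048],[0.0016,0,-0.0047],[0.0018,0,-0.0047],[0.002,0,-0.0046]],"roll":[0,0,0,0,0,0,0,0,0,0]}' 6
python3 - <<'E'
from h import *
plan([0.5038,-0.0695,0.1557],88);print(get_state()["contact_force"])
c=capture("wrist")
cv2.imwrite("pics/w8z.png",cv2.resize(c["image"][120:300,230:430],None,fx=3.3,fy=3.3,interpolation=cv2.INTER_CUBIC)[:,:,::-1])
c=capture("side");
cv2.imwrite("pics/s8z.png",cv2.resize(c["image"][170:310,200:350],None,fx=4,fy=4,interpolation=cv2.INTER_CUBIC)[:,:,::-1])
E
```

```text
time_s: 11.05
tcp_pos: [0.5034, -0.0692, 0.1556]
eef_rot: [171.0, 90.0, 169.0]
contact_force: [-1.1, 0.4, 3.5]
gripper_width: 0.0362
tcp [ 0.5034 -0.0692  0.1556] yang 87.98 shift [-0.0001 -0.0002  0.0004] roll [np.float64(-0.0004), np.float64(3.1412)] R [[-0.0, 0.035, 0.999], [0.0, 0.999, -0.035], [-1.0, 0.0, -0.0]]
[-1.08741969  0.43472632  3.51213403]
```

View pics/w8z.png

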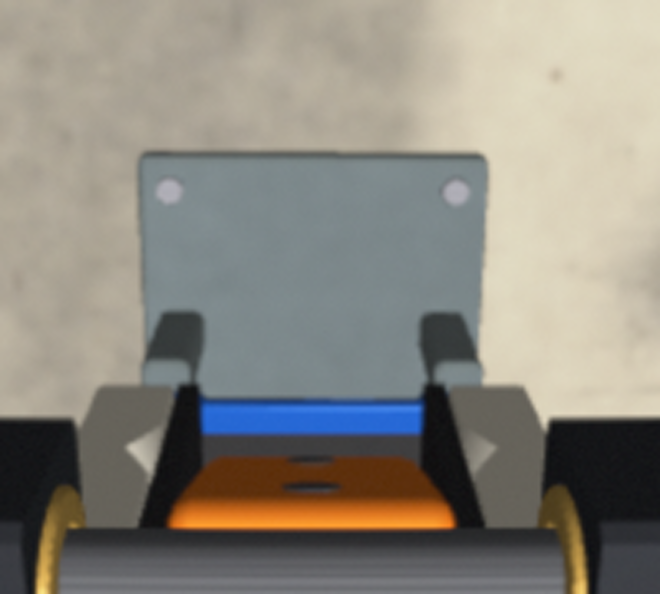

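View pics/s8z.png

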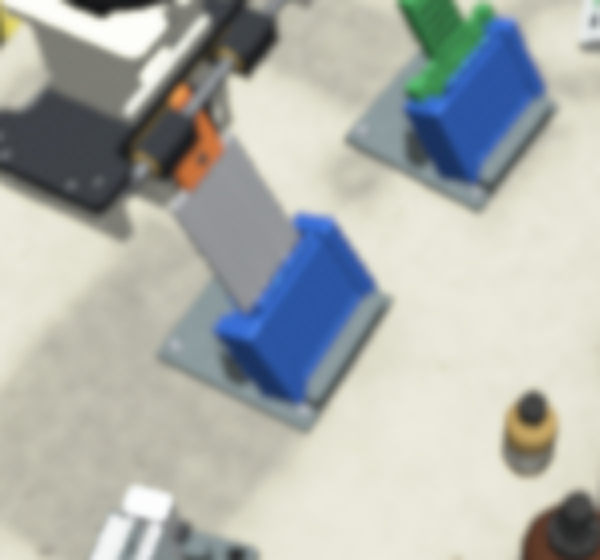

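```bash
python3 -m creep '{"jaw":[1,1,1,1,1,1,1,1,1,1],"translation":[[0.0046,0,0.0022],[0.0046,0,0.0022],[0.0046,0,0.0022],[0.0046,0,0.0022],[0.0046,0,0.0022],[0.0046,0,0.0022],[0.0046,0,0.0022],[0.0046,0,0.0022],[0.0046,0,0.0022],[0.0036,0,0.0017]],"roll":[0,0,0,0,0,0,0,0,0,0]}' 10
python3 - <<'E'
from h import *
plan([0.527,-0.070,0.110],88);print(get_state()["contact_force"])
c=capture("side");
cv2.imwrite("pics/s9z.png",cv2.resize(c["image"][170:310,200:350],None,fx=4,fy=4,interpolation=cv2.INTER_CUBIC)[:,:,::-1])
E
```

```text
time_s: 12.15
tcp_pos: [0.5255, -0.0701, 0.1104]
eef_rot: [-177.1, 90.0, -179.2]
contact_force: [-1.3, -0.0, -1.8]
gripper_width: 0.0359
tcp [ 0.5255 -0.0701  0.1104] yang 87.98 shift [0.0004 0.0001 0.0015] roll [np.float64(-0.0004), np.float64(3.1412)] R [[-0.0, 0.035, 0.999], [-0.0, 0.999, -0.035], [-1.0, -0.0, -0.0]]
[-1.3389218  -0.02904307 -1.80735803]
```

View pics/s9z.png

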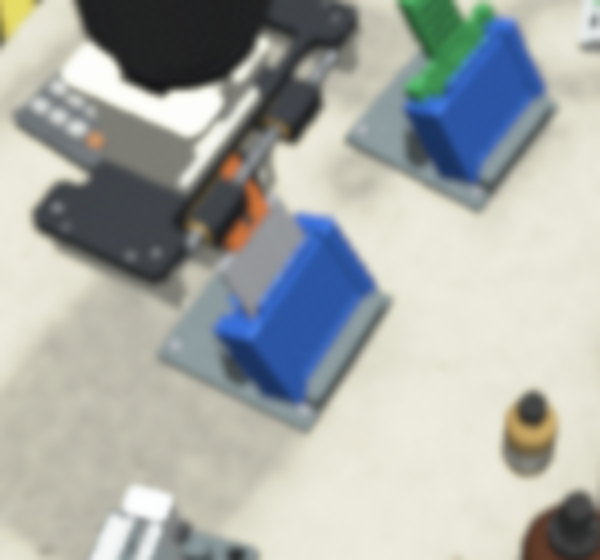

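```bash
python3 -m creep '{"jaw":[1,1,1,1,1,1,1,1,1,1],"translation":[[0.0009,0,0.0004],[0.0009,0,0.0004],[0.0009,0,0.0004],[0.0009,0,0.0004],[0.0009,0,0.0004],[0,0,0],[0,0,0],[0,0,0],[0,0,0],[0,0,0]],"roll":[0,0,0,0,0,0,0,0,0,0]}' 10
python3 - <<'E'
from h import *
plan([0.527,-0.070,0.110],88);print(get_state()["contact_force"])
E
```

```text
time_s: 13.2
tcp_pos: [0.5273, -0.0701, 0.1075]
eef_rot: [-19.1, 90.0, -21.1]
contact_force: [-6.9, 2.2, 10.5]
gripper_width: 0.036
tcp [ 0.5273 -0.0701  0.1075] yang 88.0 shift [-0.0025  0.0001 -0.0003] roll [np.float64(0.0), np.float64(-3.1416)] R [[0.0, 0.035, 0.999], [-0.0, 0.999, -0.035], [-1.0, -0.0, 0.0]]
[-6.92116148  2.15681958 10.46562589]
```

```bash
python3 -m creep '{"jaw":[-1,-1,-1,-1,-1,-1,-1,-1,-1,-1],"translation":[[0,0,0],[0,0,0],[0,0,0],[0,0,0],[0,0,0],[0,0,0],[-0.01,0,0],[-0.02,0,0],[-0.03,0,0],[-0.03,0,0]],"roll":[0,0,0,0,0,0,0,0,0,0]}' 10
python3 - <<'E'
from h import *
plan([0.527,-0.070,0.110],88);print(get_state()["contact_force"])
for n in("wrist","side"):
  c=capture(n);cv2.imwrite(f"pics/{n}10.png",c["image"][:,:,::-1])
E
```

```text
time_s: 14.2
tcp_pos: [0.5274, -0.0702, 0.1978]
eef_rot: [-141.9, 90.0, -143.9]
contact_force: [1.3, -0.3, -0.7]
gripper_width: 0.0874
tcp [ 0.5274 -0.0702  0.1978] yang 87.99 shift [ 0.0878  0.0002 -0.0004] roll [np.float64(-0.0002), np.float64(3.1414)] R [[-0.0, 0.035, 0.999], [-0.0, 0.999, -0.035], [-1.0, -0.0, -0.0]]
[ 1.31382664 -0.25698399 -0.72670214]
```

View pics/wrist10.png

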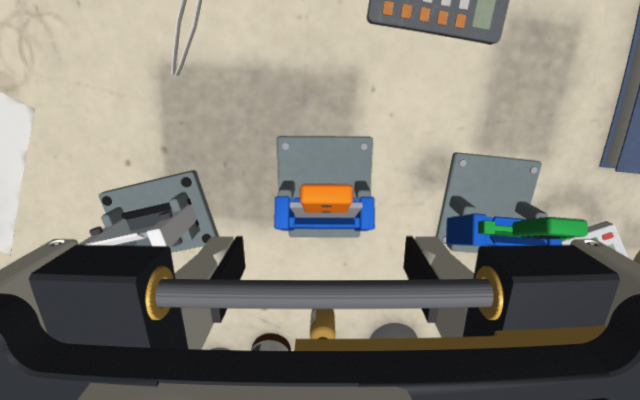

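View pics/side10.png

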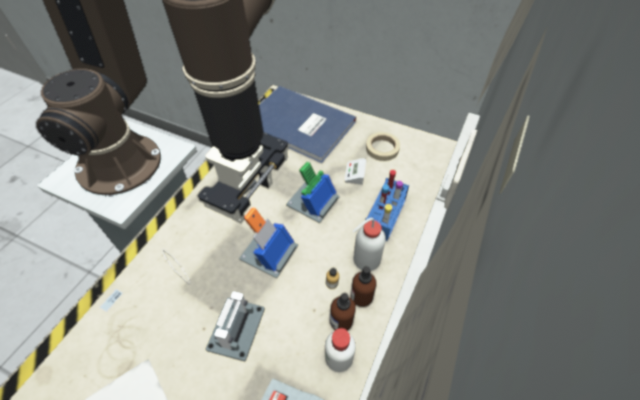

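```bash
python3 -m creep '{"jaw":[-1,-1,-1,-1,-1,-1,-1,-1,-1,-1],"translation":[[-0.01,0.02,0],[-0.01,0.03,0],[-0.01,0.03,0],[0,0.03,0],[0,0.03,0],[0,0.02,0.005],[0,0.02,0.01],[0,0,0],[0,0,0],[0,0,0]],"roll":[0,0,0,0,0,0.07,0,0,0,0]}' 10
python3 - <<'E'
from h import *
plan([0.5,0.11,0.22],84.2)
s=get_state();rays=[]
for n in("wrist","side","top"):
  c=capture(n);P=pose(c,s)
  cv2.imwrite(f"pics/{n}11.png",c["image"][:,:,::-1])
  m=cv2.inRange(cv2.cvtColor(c["image"],cv2.COLOR_RGB2HSV),(5,150,120),(15,255,255))
  nn,l,st,ce=cv2.connectedComponentsWithStats(m); print(n,[(st[i].tolist(),ce[i].round(1)) for i in range(1,nn) if st[i][4]>15])
  t=np.array([.5164,-.0698,.1519]);fl=np.array([.5756,-.0718,.025])
  print(" expected handle top/grip px",proj(c,P,[t,fl+(t-fl)*115/140]).round(1).tolist())
E
```

```text
time_s: 15.3
tcp_pos: [0.5499, 0.108, 0.2263]
eef_rot: [-155.1, 90.0, -161.2]
contact_force: [0.0, -0.3, 0.6]
gripper_width: 0.0876
tcp [0.5499 0.108  0.2263] yang 83.96 shift [ 0.0063 -0.0033 -0.0498] roll [np.float64(-0.0041), np.float64(3.1374)] R [[-0.0, 0.105, 0.994], [-0.0, 0.994, -0.105], [-1.0, -0.0, -0.0]]
wrist [([196, 3, 8, 12, 60], array([198.6,   9.6])), ([213, 4, 8, 12, 76], array([216.6,   9.4])), ([230, 5, 8, 11, 69], array([233.8,  10. ])), ([247, 6, 8, 11, 82], array([250.5,  11.2])), ([264, 7, 8, 11, 85], array([267.6,  12. ])), ([75, 170, 74, 28, 1417], array([110. , 183.9]))]
 expected handle top/grip px [[91.9, 187.8], [112.8, 192.3]]
side [([245, 209, 19, 23, 239], array([254.3, 219.7]))]
 expected handle top/grip px [[251.0, 213.8], [256.4, 221.4]]
top [([365, 236, 14, 13, 135], array([370.8, 242.8]))]
 expected handle top/grip px [[372.1, 243.3], [371.3, 239.0]]
```

View pics/wrist11.png

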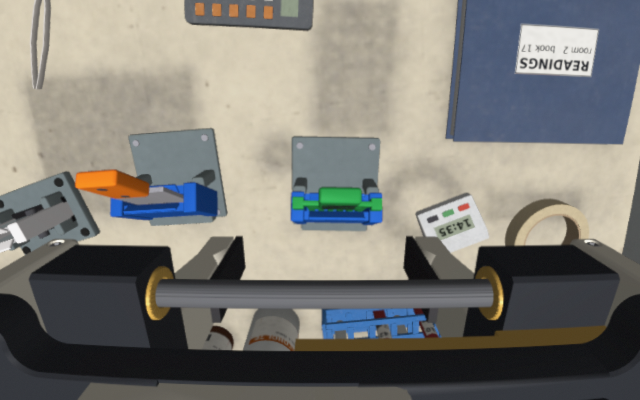

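Run:
```python
import cv2
a=cv2.imread("pics/wrist11.png");cv2.imwrite("pics/w11a.png",cv2.resize(a[120:230,60:230],None,fx=4.5,fy=4.5,interpolation=cv2.INTER_CUBIC))
cv2.imwrite("pics/w11b.png",cv2.resize(a[120:240,280:400],None,fx=4.5,fy=4.5,interpolation=cv2.INTER_CUBIC))
a=cv2.imread("pics/side11.png");cv2.imwrite("pics/s11.png",cv2.resize(a[140:290,220:360],None,fx=4,fy=4,interpolation=cv2.INTER_CUBIC))
```

```text
(no output)
```

View pics/w11a.png

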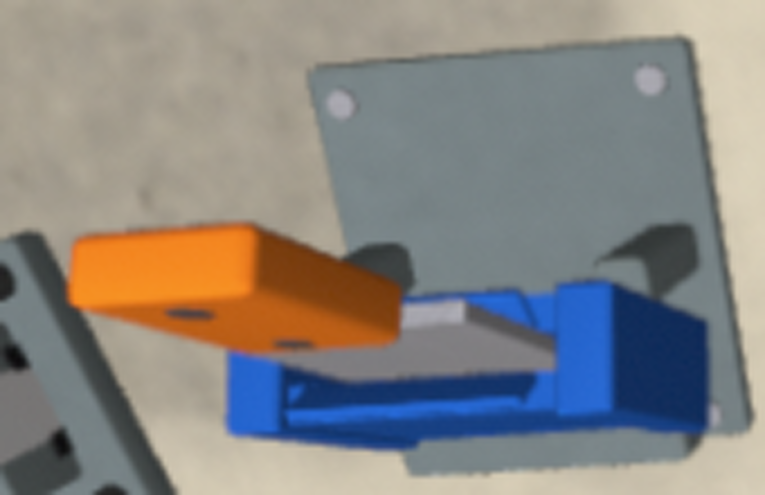

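View pics/w11b.png

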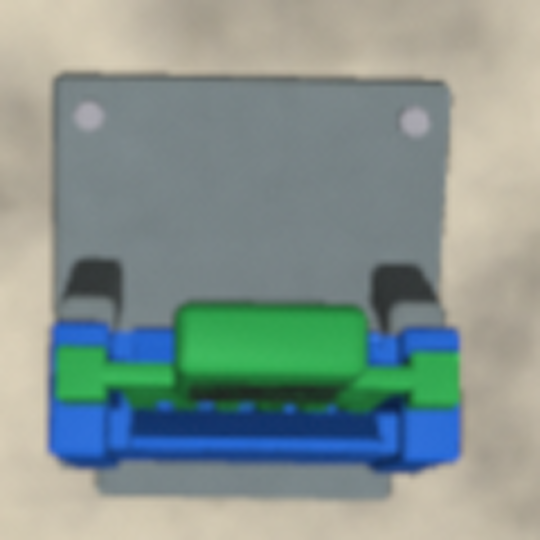

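View pics/s11.png

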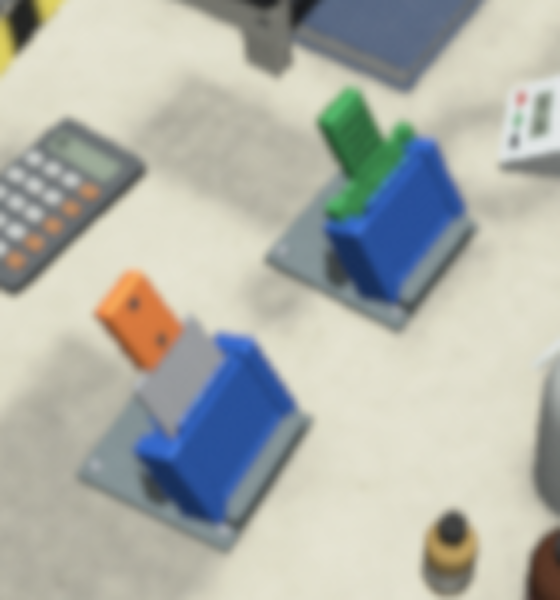

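Run:
```python
from h import *
s=get_state();w=capture("wrist");sd=capture("side")
def T(uw,us):
    o1,d1=ray(w,pose(w,s),[uw]);o2,d2=ray(sd,pose(sd),[us]);return tri([(o1,d1[0]),(o2,d2[0])])
fl=np.array([.5756,-.0715,.025]);a=np.radians(25);y=np.radians(-2)
R=Ro.from_euler('zy',[-2,-25],degrees=True).as_matrix()
for n,uw,us in(("blade corner",(60+465/4.5,120+302/4.5),(220+190/4,140+319/4)),("handle top R",(60+252/4.5,120+226/4.5),(220+136/4,140+272/4))):
    X,e=T(uw,us);print(n,X.round(4),np.round(e,4),"slot:",(R.T@(X-fl)).round(4))
```

```text
blade corner [ 0.5342 -0.0403  0.1004] [0.0003 0.0003] slot: [-0.0067  0.031   0.0859]
handle top R [ 0.5082 -0.0499  0.1443] [0.0022 0.0022] slot: [-0.0114  0.0212  0.1366]
```

Run:
```python
from h import *
s=get_state();c=capture("wrist");P=pose(c,s)
f=lambda L:[(280+x/4.5-.4,120+y/4.5-.4) for x,y in L]
X=onz(c,P,f([(178,308),(368,308),(366,378),(180,376)]),.132);print("handle top",X.mean(0).round(4),X.round(4).tolist(),np.linalg.norm(X[1]-X[0]))
d=X[1]-X[0];print(np.degrees(np.arctan2(d[1],d[0]))-90)
X=onz(c,P,f([(57,75),(448,82)]),.01);print("base",X.mean(0).round(4),np.linalg.norm(X[1]-X[0]));d=X[1]-X[0];print("yaw",np.degrees(np.arctan2(d[1],d[0]))-90)
X=onz(c,P,f([(55,347),(105,347),(105,400),(57,400)]),.08);print("earL",X.mean(0).round(4))
X=onz(c,P,f([(410,352),(459,350),(459,405),(412,405)]),.08);print("earR",X.mean(0).round(4))
X=onz(c,P,f([(253,328),(253,460)]),.0794);print("lip near/far",X.round(4))
print("posts",onz(c,P,f([(52,325),(460,330)]),.0794).round(4), P[:3,3])
# side for handle top
```

```text
handle top [0.55   0.1223 0.132 ] [[0.5416, 0.1057, 0.132], [0.5452, 0.1401, 0.132], [0.5586, 0.1388, 0.132], [0.5545, 0.1047, 0.132]] 0.034520098658747854
-6.056044382572367
base [0.5173 0.1261 0.01  ] 0.10061257727729918
yaw -7.029962486627866
earL [0.5691 0.0802 0.08  ]
earR [0.5785 0.1585 0.08  ]
lip near/far [[0.5628 0.1193 0.0794]
 [0.594  0.1163 0.0794]]
posts [[0.5575 0.0754 0.0794]
 [0.5681 0.1647 0.0794]] [0.46944033 0.11717124 0.38519979]
```

```bash
python3 -m creep '{"jaw":[-1,-1,-1,-1,-1,-1,-1,-1,-1,-1],"translation":[[0,0.007,0.004],[0,0.0071,0.0037],[0.02,0,0],[0.03,0,0],[0.03,0,0],[0.025,0,0],[0.0148,0,0],[0.01,0,0],[0,0,0],[0,0,0]],"roll":[0,0.01,0,0,0,0,0,0,0,0]}' 15
python3 - <<'E'
from h import *
plan([0.559,0.1212,0.0965],83.4);print(get_state()["contact_force"])
c=capture("wrist");cv2.imwrite("pics/w12.png",c["image"][:,:,::-1])
E
```

```text
time_s: 16.6
tcp_pos: [0.5599, 0.122, 0.097]
eef_rot: [11.1, 90.0, 4.5]
contact_force: [0.8, 0.3, 0.5]
gripper_width: 0.0878
tcp [0.5599 0.122  0.097 ] yang 83.41 shift [ 0.0005 -0.0009 -0.0008] roll [np.float64(0.0002), np.float64(-3.1414)] R [[0.001, 0.115, 0.993], [0.0, 0.993, -0.115], [-1.0, 0.0, 0.001]]
[0.83018514 0.29437999 0.51744131]
```

View pics/w12.png

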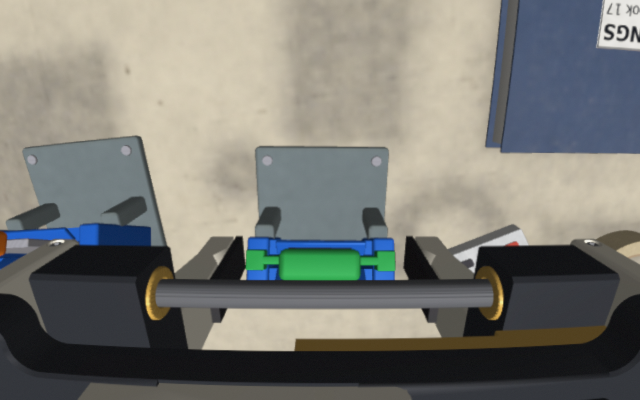

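```bash
python3 -m creep '{"jaw":[1,1,1,1,1,1,1,1,1,1],"translation":[[0,0,0],[0,0,0],[0,0,0],[0,0,0],[0,0,0],[0,0,0],[0,0,0],[0,0,0],[0,0,0],[0,0,0]],"roll":[0,0,0,0,0,0,0,0,0,0]}' 15
python3 - <<'E'
from h import *
plan([0.559,0.1212,0.0965],83.4);print(get_state()["contact_force"])
E
```

```text
time_s: 17.65
tcp_pos: [0.5593, 0.1216, 0.0965]
eef_rot: [-140.2, 90.0, -146.8]
contact_force: [0.0, 0.3, -0.6]
gripper_width: 0.036
tcp [0.5593 0.1216 0.0965] yang 83.4 shift [-0.     -0.0005 -0.0003] roll [np.float64(-0.0), np.float64(3.1416)] R [[-0.0, 0.115, 0.993], [-0.0, 0.993, -0.115], [-1.0, -0.0, -0.0]]
[ 0.02873761  0.33386291 -0.62936007]
```

```bash
python3 -m creep '{"jaw":[1,1,1,1,1,1,1,1,1,1],"translation":[[-0.0036,0,-0.0017],[-0.0063,0,-0.0029],[-0.0072,0,-0.0034],[-0.0072,0,-0.0034],[-0.0072,0,-0.0034],[-0.0072,0,-0.0034],[-0.0072,0,-0.0034],[-0.0072,0,-0.0034],[-0.0072,0,-0.0034],[-0.0072,0,-0.0034]],"roll":[0,0,0,0,0,0,0,0,0,0]}'
python3 -m creep '{"jaw":[1,1,1,1,1,1,1,1,1,1],"translation":[[-0.015,0,0],[-0.02,0,0],[-0.02,0,0],[-0.015,0,0],[0,0,0],[0,0,0],[0,0,0],[0,0,0],[0,0,0],[0,0,0]],"roll":[0,0,0,0,0,0,0,0,0,0]}'
python3 - <<'E'
from h import *
plan([0.5746,-0.2655,0.26],100.9);print(get_state()["contact_force"])
for n in("wrist","side"):
  c=capture(n);cv2.imwrite(f"pics/{n}13.png",c["image"][:,:,::-1])
E
```

```text
time_s: 18.65
tcp_pos: [0.5275, 0.1253, 0.1647]
eef_rot: [-121.9, 90.0, -128.5]
contact_force: [0.1, -0.2, -0.6]
gripper_width: 0.0359
time_s: 19.65
tcp_pos: [0.5276, 0.1253, 0.2337]
eef_rot: [-143.9, 90.0, -150.5]
contact_force: [0.3, 0.2, -0.4]
gripper_width: 0.0361
tcp [0.5276 0.1253 0.2337] yang 83.4 shift [-0.0262 -0.3828  0.0916] roll [np.float64(-0.3055), np.float64(2.8361)] R [[-0.001, 0.115, 0.993], [-0.0, 0.993, -0.115], [-1.0, -0.0, -0.001]]
[ 0.30755006  0.23322195 -0.38693893]
```

View pics/wrist13.png

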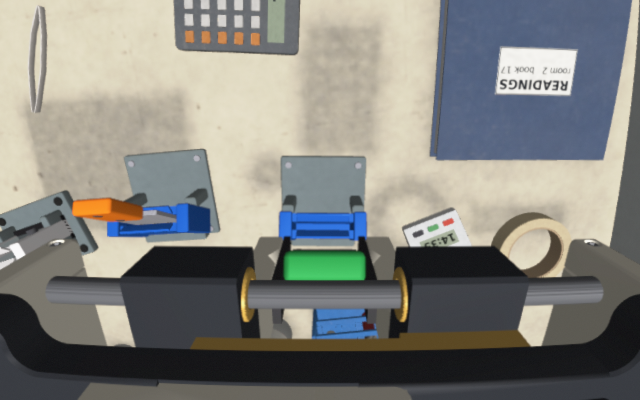

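View pics/side13.png

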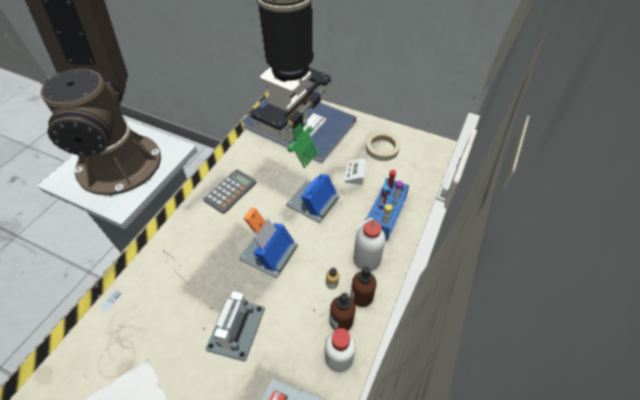

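```bash
python3 -m creep '{"jaw":[1,1,1,1,1,1,1,1,1,1],"translation":[[-0.013,-0.02,0.002],[-0.013,-0.03,0.004],[0,-0.045,0.006],[0,-0.048,0.006],[0,-0.048,0.006],[0,-0.048,0.006],[0,-0.048,0.006],[0,-0.048,0.006],[0,-0.035,0.005],[0,-0.0256,0.0039]],"roll":[0,0,0,0,0,0,0,0,0,0]}'
python3 -m creep '{"jaw":[1,1,1,1,1,1,1,1,1,1],"translation":[[0,0,0],[0,0,0],[0,0,0],[0,0,0],[0,0,0],[0,0,0],[0,0,0],[0,0,0],[0,0,0],[0,0,0]],"roll":[-0.08,-0.08,-0.08,-0.0655,0,0,0,0,0,0]}'
python3 - <<'E'
from h import *
plan([0.5325,-0.2735,0.26],100.9);print(get_state()["contact_force"])
for n in("wrist","side"):
  c=capture(n);cv2.imwrite(f"pics/{n}14.png",c["image"][:,:,::-1])
E
```

```text
time_s: 20.75
tcp_pos: [0.5324, -0.276, 0.2598]
eef_rot: [-159.8, 90.0, -166.5]
contact_force: [0.2, -0.0, -0.8]
gripper_width: 0.036
time_s: 21.75
tcp_pos: [0.5328, -0.2735, 0.2601]
eef_rot: [-18.7, 90.0, -7.8]
contact_force: [0.8, 0.8, -1.4]
gripper_width: 0.0362
tcp [ 0.5328 -0.2735  0.2601] yang 100.89 shift [ 0.0001  0.     -0.0003] roll [np.float64(-0.0002), np.float64(3.1414)] R [[0.0, -0.189, 0.982], [-0.0, 0.982, 0.189], [-1.0, -0.0, 0.0]]
[ 0.821379    0.80793556 -1.43855737]
```

View pics/wrist14.png

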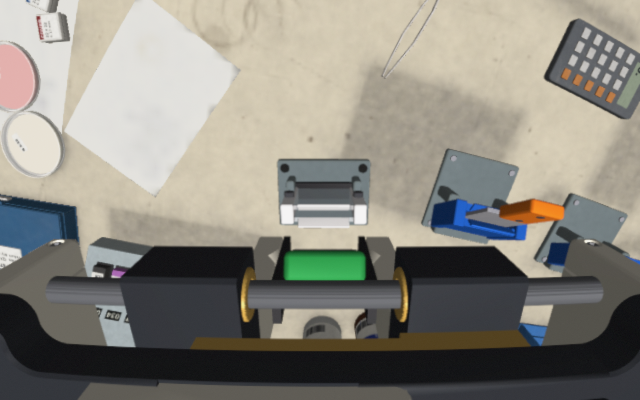

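View pics/side14.png

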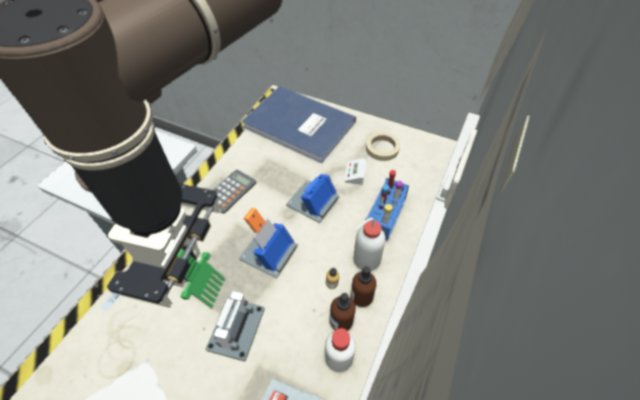

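Run:
```python
import cv2
a=cv2.imread("pics/side14.png");cv2.imwrite("pics/s14.png",cv2.resize(a[230:330,160:270],None,fx=5.5,fy=5.5,interpolation=cv2.INTER_CUBIC))
```

```text
(no output)
```

View pics/s14.png

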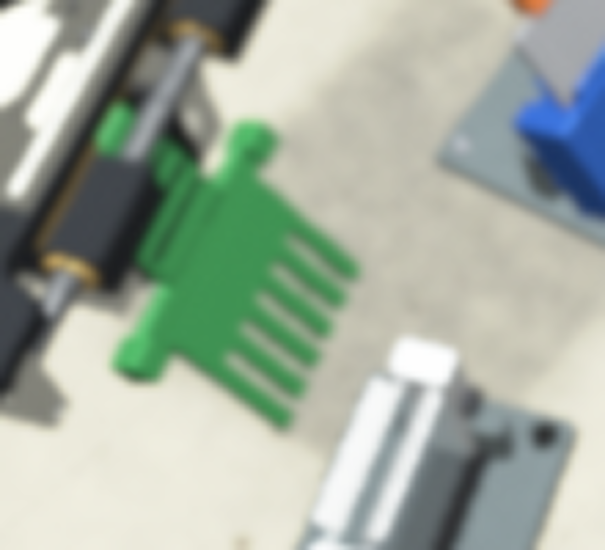

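Run:
```python
from h import *
c=capture("side");P=pose(c);T=toolT()
for (x,y),yy in(((358,270),.030),((285,430),-.030)):
    o,d=ray(c,P,[(160+x/5.5-.4,230+y/5.5-.4)]);d=d[0]
    o2=T[:3,:3].T@(o-T[:3,3]);d2=T[:3,:3].T@d
    X=o2+d2*(yy-o2[1])/d2[1];print("tip tool",X.round(4),"from grasp: dz",X[2].round(4),"dx",(X[0]+.019).round(4),"len",np.hypot(X[0]+.019,X[2]).round(4),"tilt",np.degrees(np.arctan2(X[2],X[0]+.019)).round(1))
```

```text
tip tool [0.0735 0.03   0.0413] from grasp: dz 0.0413 dx 0.0925 len 0.1013 tilt 24.1
tip tool [ 0.0677 -0.03    0.0431] from grasp: dz 0.0431 dx 0.0867 len 0.0968 tilt 26.5
```

```bash
python3 -m creep '{"jaw":[1,1,1,1,1,1,1,1,1,1],"translation":[[0.01,0,0.001],[0.015,0,0],[0.018,0,0],[0.018,0,0],[0.012,0,0],[0.008,0,0],[0.005,0,0],[0,0,0],[0,0,0],[0,0,0]],"roll":[0,0,0,0,0,0,0,0,0,0]}'
python3 - <<'E'
from h import *
plan([0.5338,-0.2735,0.158],100.9);print(get_state()["contact_force"])
c=capture("wrist");cv2.imwrite("pics/w15.png",cv2.resize(c["image"][120:290,220:420],None,fx=3.5,fy=3.5,interpolation=cv2.INTER_CUBIC)[:,:,::-1])
c=capture("side");cv2.imwrite("pics/s15.png",cv2.resize(c["image"][250:370,170:290],None,fx=5,fy=5,interpolation=cv2.INTER_CUBIC)[:,:,::-1])
E
```

```text
time_s: 22.9
tcp_pos: [0.5343, -0.2734, 0.1748]
eef_rot: [-26.5, 89.9, -15.6]
contact_force: [-0.2, 0.7, -0.2]
gripper_width: 0.0359
tcp [ 0.5343 -0.2734  0.1748] yang 100.91 shift [ 0.0168  0.     -0.0005] roll [np.float64(0.0001), np.float64(-3.1415)] R [[0.001, -0.189, 0.982], [-0.0, 0.982, 0.189], [-1.0, -0.001, 0.001]]
[-0.23018114  0.66886718 -0.23116081]
```

View pics/w15.png

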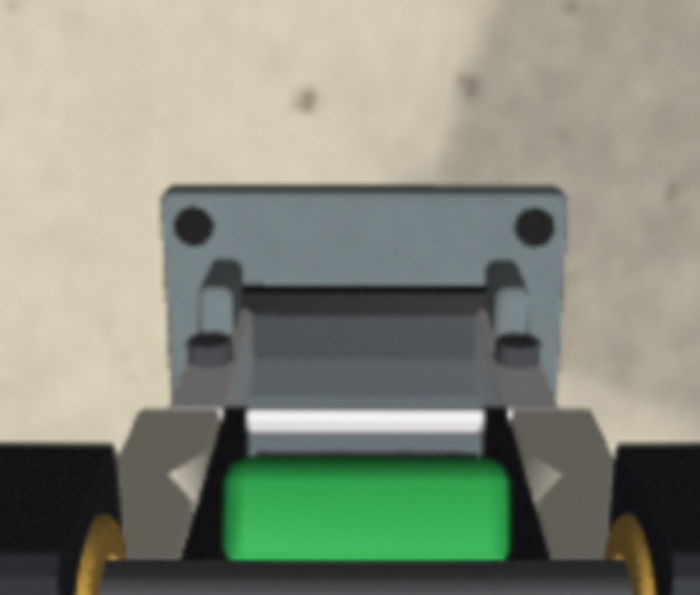

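View pics/s15.png

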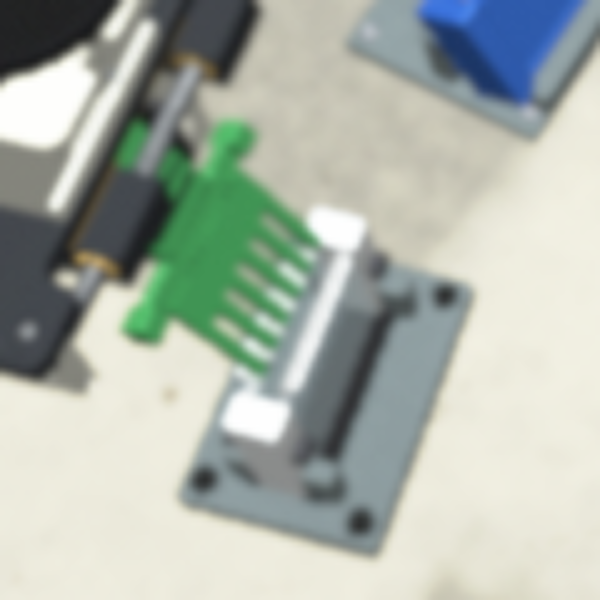

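```bash
python3 -m creep '{"jaw":[1,1,1,1,1,1,1,1,1,1],"translation":[[0.002,0,0],[0.003,0,0],[0.003,0,0],[0.003,0,0],[0.003,0,0],[0.002,0,0],[0,0,0],[0,0,0],[0,0,0],[0,0,0]],"roll":[0,0,0,0,0,0,0,0,0,0]}' 6
python3 - <<'E'
from h import *
plan([0.5338,-0.2735,0.158],100.9);print(get_state()["contact_force"])
c=capture("side");cv2.imwrite("pics/s16.png",cv2.resize(c["image"][250:370,170:290],None,fx=5,fy=5,interpolation=cv2.INTER_CUBIC)[:,:,::-1])
E
```

```text
time_s: 24.0
tcp_pos: [0.5339, -0.2733, 0.1582]
eef_rot: [-22.7, 90.0, -11.8]
contact_force: [-0.4, 0.8, -1.6]
gripper_width: 0.0359
tcp [ 0.5339 -0.2733  0.1582] yang 100.9 shift [ 0.0002 -0.0001 -0.0001] roll [np.float64(0.0001), np.float64(-3.1415)] R [[0.0, -0.189, 0.982], [-0.0, 0.982, 0.189], [-1.0, -0.0, 0.0]]
[-0.41710967  0.78595045 -1.56627983]
```

View pics/s16.png

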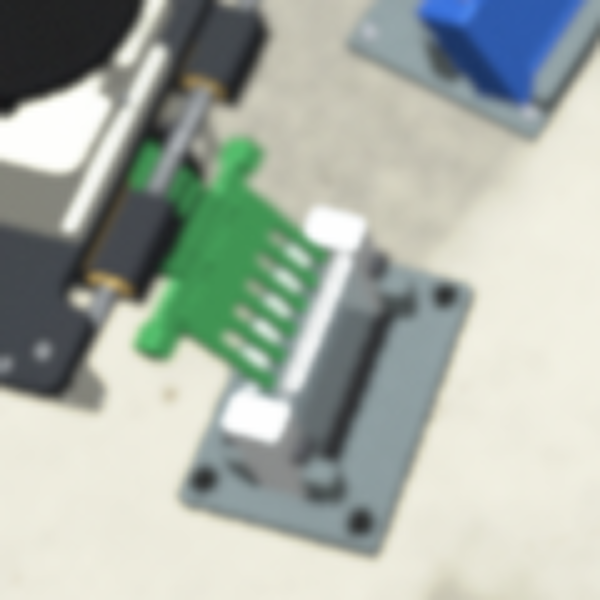

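```bash
python3 -m creep '{"jaw":[1,1,1,1,1,1,1,1,1,1],"translation":[[-0.0014,0,0.004],[-0.0014,0,0.004],[-0.0011,0,0.0041],[-0.0011,0,0.0041],[-0.0008,0,0.0042],[-0.0006,0,0.0042],[-0.0003,0,0.0043],[-0.0003,0,0.0043],[0,0,0.0043],[0,0,0.0043]],"roll":[0,0,0,0,0,0,0,0,0,0]}' 6
python3 - <<'E'
from h import *
plan([0.5746,-0.2655,0.165],100.9);print(get_state()["contact_force"])
c=capture("wrist");cv2.imwrite("pics/w17.png",cv2.resize(c["image"][120:290,220:420],None,fx=3.5,fy=3.5,interpolation=cv2.INTER_CUBIC)[:,:,::-1])
c=capture("side");cv2.imwrite("pics/s17.png",cv2.resize(c["image"][250:370,170:290],None,fx=5,fy=5,interpolation=cv2.INTER_CUBIC)[:,:,::-1])
E
```

```text
time_s: 25.05
tcp_pos: [0.5758, -0.2654, 0.1656]
eef_rot: [-29.3, 89.9, -18.4]
contact_force: [-1.3, 0.3, 4.5]
gripper_width: 0.0363
tcp [ 0.5758 -0.2654  0.1656] yang 100.92 shift [ 0.0006  0.0002 -0.0011] roll [np.float64(0.0003), np.float64(-3.1413)] R [[0.001, -0.189, 0.982], [-0.0, 0.982, 0.189], [-1.0, -0.001, 0.001]]
[-1.295061   0.2872389  4.4929997]
```

View pics/w17.png

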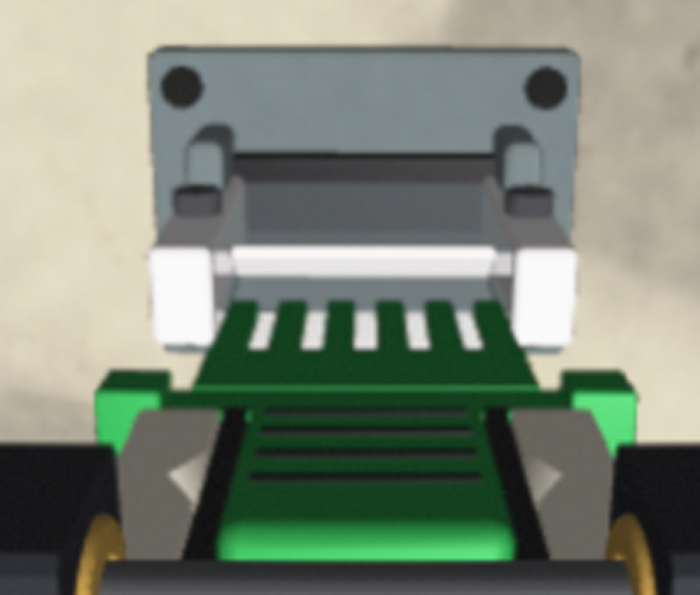

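View pics/s17.png

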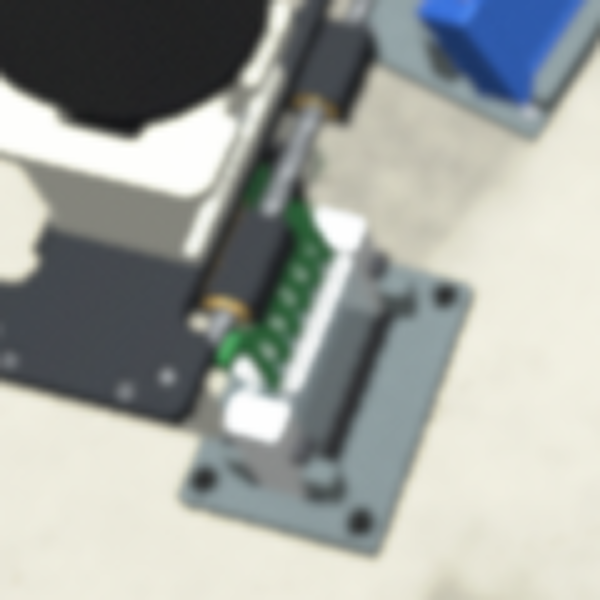

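```bash
python3 -m creep '{"jaw":[1,1,1,1,1,1,1,1,1,1],"translation":[[0.001,0,-0.0006],[0.002,0,-0.0005],[0.003,0,0],[0.004,0,0],[0.004,0,0],[0.004,0,0],[0.002,0,0],[0,0,0],[0,0,0],[0,0,0]],"roll":[0,0,0,0,0,0,0,0,0,0]}' 8
python3 - <<'E'
from h import *
plan([0.5746,-0.2655,0.112],100.9);print(get_state()["contact_force"])
c=capture("wrist");cv2.imwrite("pics/w18.png",cv2.resize(c["image"][120:290,220:420],None,fx=3.5,fy=3.5,interpolation=cv2.INTER_CUBIC)[:,:,::-1])
E
```

```text
time_s: 26.15
tcp_pos: [0.5739, -0.2657, 0.1453]
eef_rot: [-26.7, 90.0, -15.8]
contact_force: [-0.3, 0.6, -1.0]
gripper_width: 0.0359
tcp [ 0.5739 -0.2657  0.1453] yang 100.91 shift [0.0333 0.     0.0007] roll [np.float64(0.0001), np.float64(-3.1415)] R [[0.0, -0.189, 0.982], [-0.0, 0.982, 0.189], [-1.0, -0.0, 0.0]]
[-0.29184545  0.58940974 -1.02508258]
```

View pics/w18.png

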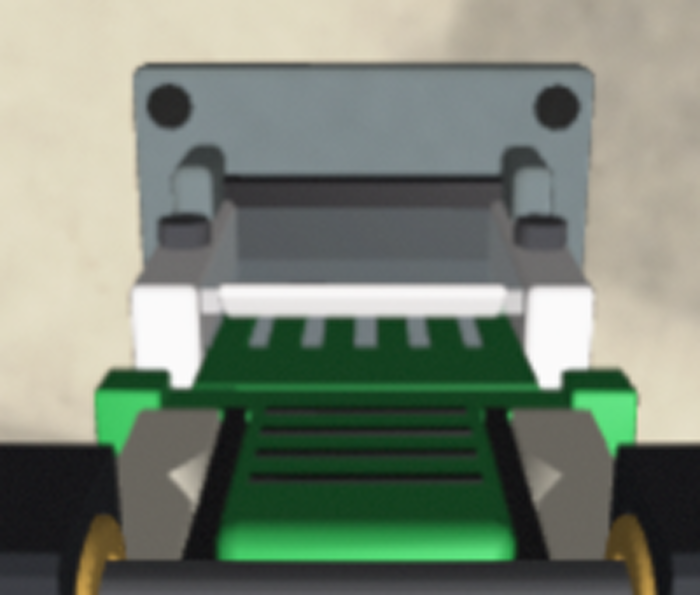

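```bash
python3 -m creep '{"jaw":[1,1,1,1,1,1,1,1,1,1],"translation":[[0.003,0,0.0004],[0.004,0,0.0003],[0.004,0,0],[0.004,0,0],[0.004,0,0],[0.004,0,0],[0.003,0,0],[0.002,0,0],[0,0,0],[0,0,0]],"roll":[0,0,0,0,0,0,0,0,0,0]}' 8
python3 -m creep '{"jaw":[1,1,1,1,1,1,1,1,1,1],"translation":[[0.001,0,0],[0.001,0,0],[0.001,0,0],[0.001,0,0],[0.001,0,0],[0,0,0],[0,0,0],[0,0,0],[0,0,0],[0,0,0]],"roll":[0,0,0,0,0,0,0,0,0,0]}' 8
python3 - <<'E'
from h import *
plan([0.5746,-0.2655,0.112],100.9);print(get_state()["contact_force"])
c=capture("wrist");cv2.imwrite("pics/w19.png",cv2.resize(c["image"][120:290,220:420],None,fx=3.5,fy=3.5,interpolation=cv2.INTER_CUBIC)[:,:,::-1])
E
```

```text
time_s: 27.2
tcp_pos: [0.5748, -0.2654, 0.1171]
eef_rot: [-5.7, 90.0, 5.2]
contact_force: [2.3, -0.3, -2.2]
gripper_width: 0.036
time_s: 28.2
tcp_pos: [0.5748, -0.2656, 0.1122]
eef_rot: [-29.7, 90.0, -18.8]
contact_force: [4.2, -0.7, 1.6]
gripper_width: 0.0359
tcp [ 0.5748 -0.2656  0.1122] yang 100.91 shift [ 0.0002  0.0001 -0.0001] roll [np.float64(0.0001), np.float64(-3.1415)] R [[0.001, -0.189, 0.982], [-0.0, 0.982, 0.189], [-1.0, -0.0, 0.0]]
[ 4.23936704 -0.74717956  1.58681347]
```

View pics/w19.png

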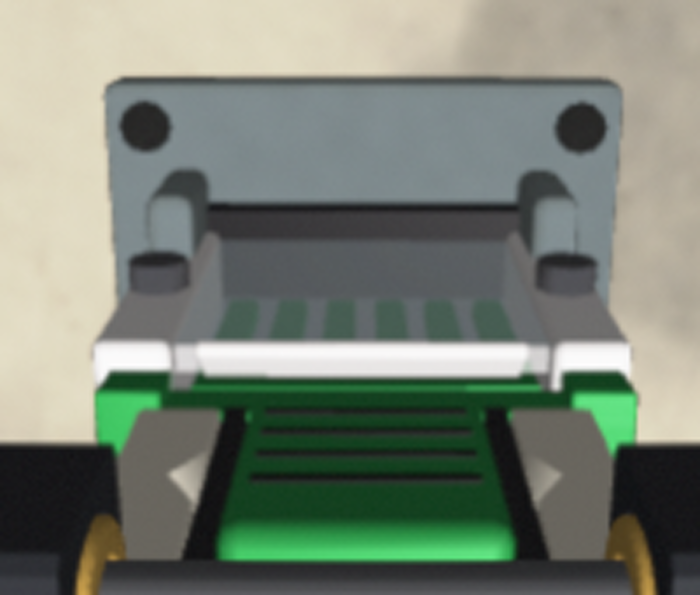

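```bash
python3 -m creep '{"jaw":[1,1,1,1,1,1,1,1,1,1],"translation":[[0.001,0,0],[0,0,0],[0.001,0,0],[0,0,0],[0.001,0,0],[0,0,0],[0.0005,0,0],[0,0,0],[0,0,0],[0,0,0]],"roll":[0,0,0,0,0,0,0,0,0,0]}' 8
python3 - <<'E'
from h import *
for i in range(3):
    print(get_state()["contact_force"]); c=capture("side")
plan([0.5746,-0.2655,0.112],100.9)
cv2.imwrite("pics/s20.png",cv2.resize(c["image"][250:370,170:290],None,fx=5,fy=5,interpolation=cv2.INTER_CUBIC)[:,:,::-1])
E
```

```text
time_s: 29.25
tcp_pos: [0.575, -0.2656, 0.1096]
eef_rot: [-36.3, 89.9, -25.4]
contact_force: [3.5, 1.5, 8.4]
gripper_width: 0.036
[3.45302773 1.49539107 8.3946475 ]
[4.37173517 1.15511866 7.54451464]
[4.38156485 1.18956149 8.10024781]
tcp [ 0.575  -0.2657  0.1096] yang 100.93 shift [-0.0024  0.0002 -0.0003] roll [np.float64(0.0005), np.float64(-3.1411)] R [[0.001, -0.19, 0.982], [-0.001, 0.982, 0.19], [-1.0, -0.001, 0.001]]
```

View pics/s20.png

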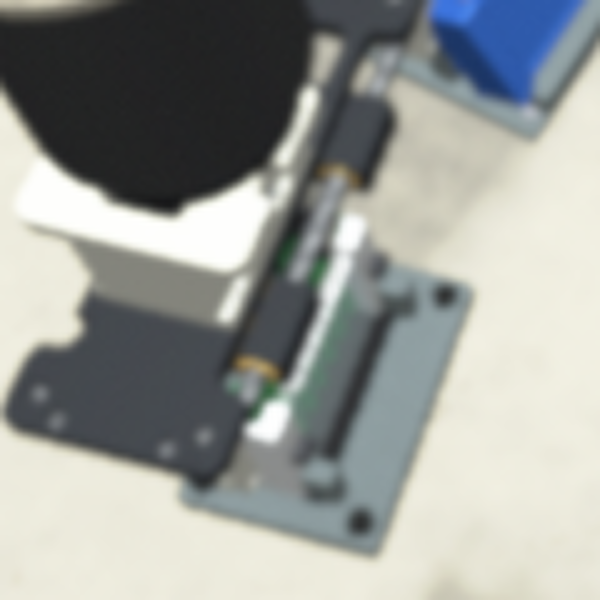

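```bash
python3 -m creep '{"jaw":[-1,-1,-1,-1,-1,-1,-1,-1,-1,-1],"translation":[[0,0,0],[0,0,0],[0,0,0],[0,0,0],[0,0,0],[0,0,0],[-0.01,0,0],[-0.02,0,0],[-0.03,0,0],[-0.03,0,0]],"roll":[0,0,0,0,0,0,0,0,0,0]}' 8
python3 -m creep '{"jaw":[-1,-1,-1,-1,-1,-1,-1,-1,-1,-1],"translation":[[-0.02,0,-0.02],[-0.02,0,-0.02],[-0.02,0,-0.02],[0,0,0],[0,0,0],[0,0,0],[0,0,0],[0,0,0],[0,0,0],[0,0,0]],"roll":[0,0,0,0,0,0,0,0,0,0]}' 8
python3 - <<'E'
from h import *
plan([0.5746,-0.2655,0.112],100.9)
for n in("wrist","side","top"):
  c=capture(n);cv2.imwrite(f"pics/{n}21.png",c["image"][:,:,::-1])
a=cv2.imread("pics/wrist21.png");cv2.imwrite("pics/w21z.png",cv2.resize(a[120:290,220:420],None,fx=3.5,fy=3.5,interpolation=cv2.INTER_CUBIC))
a=cv2.imread("pics/side21.png");cv2.imwrite("pics/s21z.png",cv2.resize(a[190:370,190:310],None,fx=3.3,fy=3.3,interpolation=cv2.INTER_CUBIC))
E
```

```text
time_s: 30.4
tcp_pos: [0.5743, -0.2655, 0.2001]
eef_rot: [-170.7, 90.0, -159.8]
contact_force: [0.7, -0.8, -0.5]
gripper_width: 0.0877
time_s: 31.4
tcp_pos: [0.5156, -0.2768, 0.2581]
eef_rot: [159.5, 90.0, 170.5]
contact_force: [0.0, -0.1, -0.4]
gripper_width: 0.0877
tcp [ 0.5156 -0.2768  0.2581] yang 100.91 shift [ 0.1461 -0.0002  0.0602] roll [np.float64(0.0002), np.float64(-3.1414)] R [[-0.001, -0.189, 0.982], [0.0, 0.982, 0.189], [-1.0, 0.0, -0.001]]
```

View pics/w21z.png

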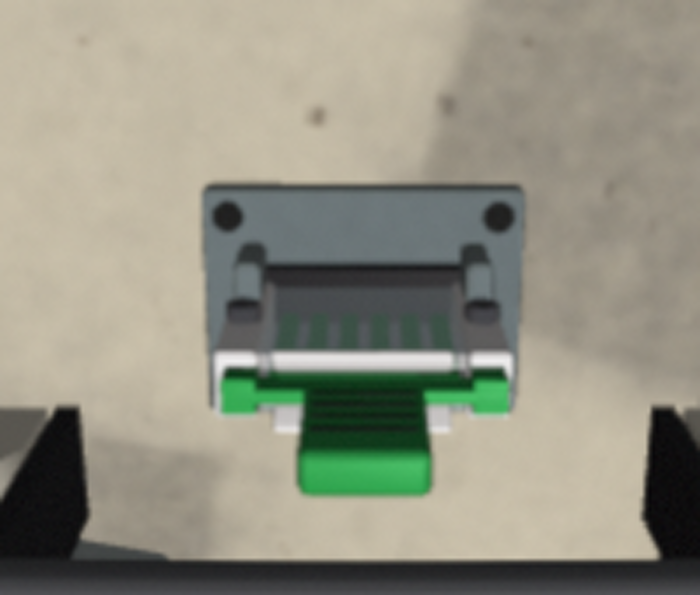

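View pics/s21z.png

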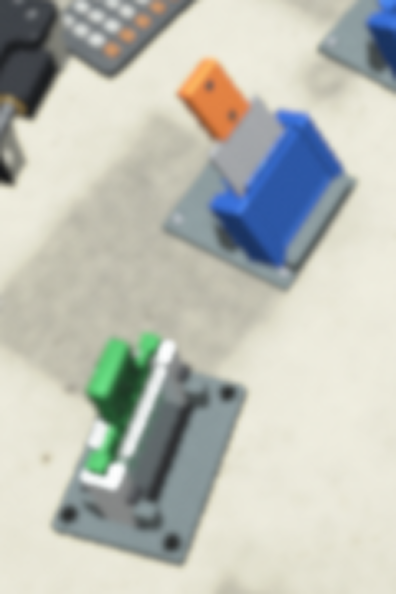

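View pics/top21.png

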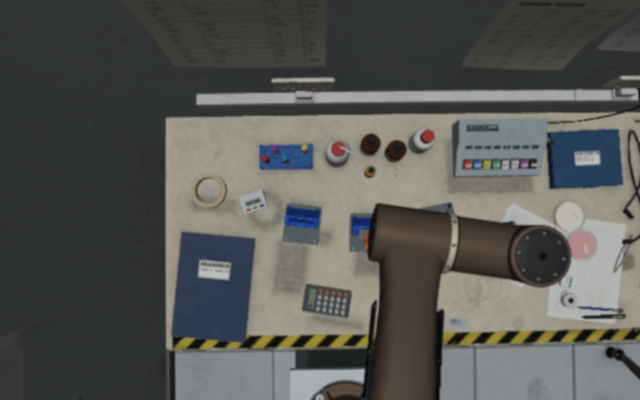

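Run:
```python
from h import *
s=get_state();w=capture("wrist");P=pose(w,s);sd=capture("side")
f=lambda L:[(220+x/3.5-.35,120+y/3.5-.35) for x,y in L]
R=Ro.from_euler('z',10.9,degrees=True).as_matrix();o=np.array([.5746,-.2655,0])
X=onz(w,P,f([(301,452),(431,452),(430,494),(301,494)]),.152);print("top centre in cassette",(R.T@(X.mean(0)-o)).round(4),np.linalg.norm(X[1]-X[0]).round(4))
X=onz(w,P,f([(222,372),(256,372),(256,411),(222,411)]),.102);print("earL",(R.T@(X.mean(0)-o)).round(4))
X=onz(w,P,f([(475,372),(508,372),(510,411),(475,411)]),.102);print("earR",(R.T@(X.mean(0)-o)).round(4))
# handle top corner +y,-x (wrist 431,452), side crop (128,343)
o1,d1=ray(w,P,f([(431,452)]));o2,d2=ray(sd,pose(sd),[(190+118/3.3-.35,190+341/3.3-.35)])
x,e=tri([(o1,d1[0]),(o2,d2[0])]);print("tri corner",(R.T@(x-o)).round(4),np.round(e,4),"expect ~(-.007,.018,.152)")
print(s["contact_force"],s["gripper_width"],s["time_s"])
```

```text
top centre in cassette [-0.0012  0.0008  0.152 ] 0.0338
earL [-0.0024 -0.0376  0.102 ]
earR [-0.0024  0.0393  0.102 ]
tri corner [-0.0038  0.0186  0.1454] [0.0004 0.0004] expect ~(-.007,.018,.152)
[ 0.32983087 -0.20791131  0.72694187] 0.08786510814954464 31.55
```

Run:
```python
from plant import *
print(close_job())
```

```text
the job is handed in; nothing more can be done
None
```

The gauge is in the empty slanted holder and the comb is in the cassette's gap. Both are released, and I handed the job in at about 31.6 s. No verdict came back.

**How it was done:** The moves cannot tilt the tool, so I gripped each handle across its 36 mm width. With the lower edge in the flared mouth, I let the part pivot between the pads. I then slid each part along its axis until the force rose on contact: about 12 N for the gauge on the slot floor, and about 8 N for the comb's ears on the posts.

**Last checks:**
- **Gauge:** Triangulation put its shoulder and handle top 3–4 mm lower along the slot axis than the nominal fully home height, which is within measuring error. It leans about 4° (0.07 rad) in the slot's clearance, under the 0.15 rad limit.
- **Comb:** The pictures show the ears on the end posts and the teeth behind the glass. Its centre is about 1 mm from the cassette's middle, or 2.4 mm measured at the ears, so it is close to upright.
- **Bystanders and gripper:** The timer, oil bottle and tape roll look unmoved in the last top view, judged by eye. The gripper was open, clear of everything, and read no real contact force.

**A check that disagreed:** one triangulated corner of the comb's handle came out about 7 mm lower than expected. The ears visibly on the posts and the contact force contradict that, so I put it down to picking pixels in the blurred side view. I did not measure the tooth-tip height directly.

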